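# Pack the weighing-out kit in stack-nest trays

### The job

Pack the weighing-out kit, as much of it as is there, into the three stack-nest trays: stand the glass vials in the single tray, the weighing cups in the middle tray, and lay the spatula and the marker pen from the beakers flat in the top tray. The upper tray of the nested pair goes on the single tray and the other one on top of that, each turned half round from the one beneath so that it sits squarely down on the rim lugs and does not nest; leave the petri dish, timer and screwdriver where they are.

Things in the scene. Friction and masses are not known exactly. Their poses are not given: they have to be found in the camera images.
- tray_low_handle (a point): Single light grey plastic stack-nest tray. Point on its middle axis half-way up the handle, 80 mm above its underside; x along, y across, z up. Rim 226 (x) x 186 (y) mm outside, 86 mm high; walls 2.5 mm, tapering in to a 200 x 160 floor, 7 mm above the underside. A hollow tower stands in the middle (104 x 40 mm at the floor, 83 x 21 at 69 mm height), the handle on it. 200 g, loose.
- tray_mid_handle (a point): Upper tray of the nested pair; becomes the middle one. Same make and frame as tray_low; it sits in tray_top the same way round, 32 mm higher. Handle of all three: a solid bar on the tower, 72 mm long in x, 14 mm wide in y, flat sides from 69 to 92 mm above the underside; pinch it across y. Each side compartment is 57 mm wide at the floor, 38 mm beside the flutes (see tray_low_lug).
- tray_top_handle (a point): Lower tray of the nested pair, on the worktop; becomes the top one. Same make and frame as tray_low. A tray set on another the same way round nests, 32 mm higher; turned half round (x against x) its floor rests on the other's four lugs, 74 mm higher, with some 3 mm play each way, and 71 mm remain free between the two floors.
- tray_low_lug (a point): On a lug of tray_low, at x = +70, y = +76 mm from its middle. Every tray has four lugs at the inside of the rim, at x = +70 and x = -30, y = +76 and -76: shelves 8 mm below the rim, 20 mm long, from 70 to 83 mm off the middle, a shoulder outside them up to the rim. Below each the wall stands in as a flute 31 mm long, reaching to 58 mm off the middle at the floor.
- vial1_centre (a point): Clear glass screw-cap vial standing on the worktop, 25 mm diameter, 64 mm high, cap on top (z up), about 22 g; point at its centre, 32 mm above its foot. May be absent (None).
- vial2_centre (a point): Clear glass screw-cap vial standing on the worktop, 25 mm diameter, 64 mm high, cap on top (z up), about 22 g; point at its centre, 32 mm above its foot. May be absent (None).
- vial3_centre (a point): Clear glass screw-cap vial standing on the worktop, 25 mm diameter, 64 mm high, cap on top (z up), about 22 g; point at its centre, 32 mm above its foot. May be absent (None).
- cup1_centre (a point): Small white plastic weighing cup standing on the worktop, open at the top, 45 mm diameter at the rim, 32 mm at the foot, 28 mm high, about 12 g; point at its centre, 14 mm above its foot, z up. May be absent (None).
- cup2_centre (a point): Small white plastic weighing cup standing on the worktop, open at the top, 45 mm diameter at the rim, 32 mm at the foot, 28 mm high, about 12 g; point at its centre, 14 mm above its foot, z up. May be absent (None).
- spatula_centre (a point): Flat steel spatula with a brown grip, 173 mm long (along its y), 12 mm wide (x), 2 to 5 mm thick (z), about 25 g; point at its middle. It stands in the tall beaker, foot on the beaker's floor, leaning about 34 degrees over the rim; +y is the upper end, which looks out some 58 mm past the rim.
- marker_centre (a point): Red and white marker pen, 135 mm long (along its y), 16 mm thick, about 12 g; point at its middle. It stands in the small beaker, leaning about 24 degrees over the rim; +y is the upper end, which looks out some 55 mm past the rim.
- beaker_big: Tall glass beaker that holds the spatula, 73 mm diameter, 95 mm high, wall about 3 mm, open; origin under its centre. It stands firm.
- beaker_small: Small glass beaker that holds the marker pen, 54 mm diameter, 71 mm high, open; origin under its centre. It stands firm.
- petri: A covered petri dish that is not part of the job, 91 mm diameter, 16 mm high; origin under its centre.
- timer: A flat white timer that is not part of the job, 66 x 66 x 19 mm; origin under its centre.
- screwdriver: A screwdriver with a yellow handle, not part of the job, 187 mm long; origin under its centre.

How it is judged:
By the outcome, as a careful person would: the job done as asked, in the order asked, and still so for the second after the job is handed in, with the robot touching nothing.
Of vial1, vial2, vial3 only 2 to 3 are there at a start; the rules pass over those that are not, and their reading is None.
Of cup1, cup2 only 1 to 2 are there at a start; the rules pass over those that are not, and their reading is None.
At some moment in a run one of cup1, cup2, tray_top may be knocked a few centimetres aside while the robot is not near it.
It also fails if it takes over 210 s, if anything falls off the work surface, if the arm or the gripper's body presses on something with over 40 N, if the wrist force passes 120 N, or if a joint passes its speed limit or range.

### The arm

A 6-joint arm with a two-finger parallel gripper is mounted at the origin on a cart in front of the work surface, level with it; the furniture and walls round the work are solid. World frame = base frame: x ahead of the robot, y to its left, z up, the work surface at z = 0. Lengths are in m, angles in degrees, forces in N, time in s.
With the tool pointing down it reaches from about 0.3 to 0.75 m from the base axis. Payload 8.5 kg.
Tool frame: the origin (TCP) lies midway between the tips of the shut fingers; the grasp point (between the pads) lies 19 mm behind it; z points along the fingers, y is the direction in which the jaws open and shut (so a half turn about z gives the same grasp; the last joint's range is limited). The gripper opens to 85 mm and grips with 20 to 120 N. Pads are 22 mm wide; open, the fingers measure 114 mm over their backs; the gripper's body (76 mm by 85 mm) begins 54 mm behind the grasp point. The pads swing forward as they close: fully open they stand 13 mm farther back than shut.
Start: joints at [-80.346, 21.807, 74.336, -0, 83.858, -12.336], TCP at [0.206, -0.51, 0.231] pointing down, gripper open.
Joint ranges: [-178.18, 178.18], [-50.72, 133.34], [12.68, 142.11], [-81.47, 261.47], [9.98, 163.14], [-165.26, 165.26]. Speed limits (degrees/s): [136.94, 136.94, 180, 180, 180, 180].

### API

Orientations are given as a 3x3 rotation matrix whose columns are the frame's x, y, z axes.
In Python, from rig import env, viewer, ticket gives the robot as it stands. The module is installed in compiled form; this text tells all that it offers.
- The arm moves only by the shell command python3 -m pendant 'ROWS' [FORCE]. ROWS is JSON, a list of rows, each a list of 3 entries, a list of its own where there are three numbers: the shift along the world's x, y, z in mm, then the turn about the world's z in rad, then the opening, from -1 (shut) to 1 (fully open). A call has 1 to 12 rows; each row shifts and turns the pose as measured when the row begins; what a row does not reach is not made up. A row lasts 1/8 s, in which the tool goes at most 62.5 mm and 10.7 degrees, less where a joint would pass 70% of its speed; a pose out of reach is approached as far as the arm can. A call with a gripper value outside its range is refused whole. The fingers move at their own pace and stop on an object; FORCE is the grip in N (left out, the last holds). Time passes only in rows, so rows that do not move let the fingers close. It gives the time, the measured TCP pose, the force and the opening at its end, in the units of the state.
- env.observe(): the state, without advancing time (a new reading comes with each control period).
- viewer.get_image(name): name is "side" or "top"; returns (picture, depth): 384x512x3 uint8, red, green, blue; 384x512 float32, m along the optical axis (not along the pixel's ray), 0 where there is no reading.
- viewer.camera_params(name): a dict with "fx", "fy", "cx", "cy" (pixels), "rvec" (rotation vector, rad) and "tvec" (3), from world to camera coordinates, as OpenCV has them. Camera axes: x right, y down, z forward; pixel columns grow to the right and rows downward; lengths in m; the calibration is good to about 2 mm. A picture is of the moment at which its call begins. camera_params takes no time and is no camera call.
- ticket.close_job(): hands the job in, once; it reports no verdict.
The state is a dict: "time_s": time; "q": joint angles; "qvel": joint speeds; "joint_efforts": joint torques, N m; "position": TCP position; "tool_rot": TCP orientation; "ft_force": force on the tool from outside, world axes, zero at the start; "wrist_torque": the same for the moment, N m; "grip_width": finger opening in m.
Only numpy, scipy, OpenCV 4.12 (cv2) and the standard library are available. Lean on these libraries where they do the work, as an engineer would, in place of code of your own. Each camera call takes 0.05 s, during which the arm holds its last target. There are 200 camera calls.

## Working session

There is one attempt and no reset: what is moved stays moved. The work goes in short steps, Python scripts to look and compute and a shell command to move; the robot and the scene stay as the last step left them, time stands still between calls to the robot, and variables do not carry over. Pictures are saved under pics/ and viewed, about 12 in all and at most 16, crops included, and the job is handed in when it is done.

```bash
mkdir -p pics
cat > h.py <<'E'
import numpy as np, cv2
from rig import env, viewer, ticket
def cam(n):
    p=viewer.camera_params(n); K=np.array([[p['fx'],0,p['cx']],[0,p['fy'],p['cy']],[0,0,1]])
    R=cv2.Rodrigues(np.array(p['rvec'],float))[0]; t=np.array(p['tvec'],float).ravel(); return K,R,t
def ray(n,uv,z):
    K,R,t=cam(n); c=-R.T@t; d=R.T@np.linalg.inv(K)@np.array([uv[0],uv[1],1.]); return c+d*(z-c[2])/d[2]
def proj(n,P):
    K,R,t=cam(n); q=K@(R@np.array(P,float)+t); return q[:2]/q[2]
def cloud(n,D):
    K,R,t=cam(n); v,u=np.mgrid[0:384,0:512]; d=np.stack([(u-K[0,2])/K[0,0]*D,(v-K[1,2])/K[1,1]*D,D],-1)
    W=(d-t)@R; W[D==0]=np.nan; return W
def shot(n,name,scale=1.5,crop=None):
    im,D=viewer.get_image(n); np.savez('last_%s.npz'%n,im=im,D=D)
    o=im[...,::-1]
    if crop: o=o[crop[1]:crop[3],crop[0]:crop[2]]
    cv2.imwrite('pics/'+name+'.png',cv2.resize(o,None,fx=scale,fy=scale,interpolation=cv2.INTER_CUBIC)); return im,D
E
python3 - <<'E'
from h import *
shot('top','t1');shot('side','s1')
for n in('top','side'):
    K,R,t=cam(n);print(n,K[0,0],-R.T@t,R.round(2).tolist())
s=env.observe();print(s)
E
```

```text
top 352.10120074161006 [ 0.20753978 -0.05609181  1.5613491 ] [[0.06, -1.0, 0.0], [-0.97, -0.06, -0.22], [0.22, 0.01, -0.98]]
side 378.41949618525865 [ 0.3005954  -1.09681808  0.88646558] [[0.98, -0.2, 0.02], [-0.1, -0.59, -0.8], [0.18, 0.78, -0.6]]
{'time_s': 0.1, 'q': array([-8.03475196e+01,  2.18383988e+01,  7.43789546e+01, -1.34686645e-03,
        8.38570533e+01, -1.23345504e+01]), 'qvel': array([-0.04419183, -0.11266974, -0.13686591,  0.05225479,  0.05275616,
       -0.1047647 ]), 'joint_efforts': array([ 4.99426620e-03, -4.49218869e+01, -2.31654435e+01, -9.57575071e-05,
        3.70191250e-03, -2.26763495e-05]), 'position': array([ 0.2058776 , -0.50973974,  0.23077019]), 'tool_rot': array([[ 9.27267708e-01,  3.74398904e-01, -2.40786959e-04],
       [ 3.74398895e-01, -9.27266865e-01,  1.27633761e-03],
       [ 2.54585632e-04, -1.27365702e-03, -9.99999156e-01]]), 'ft_force': array([-0.6811212 ,  0.36729524,  0.58008004]), 'wrist_torque': array([-0.02272497,  0.02274162, -0.01691496]), 'grip_width': 0.08549598576555394}
```

View pics/t1.png

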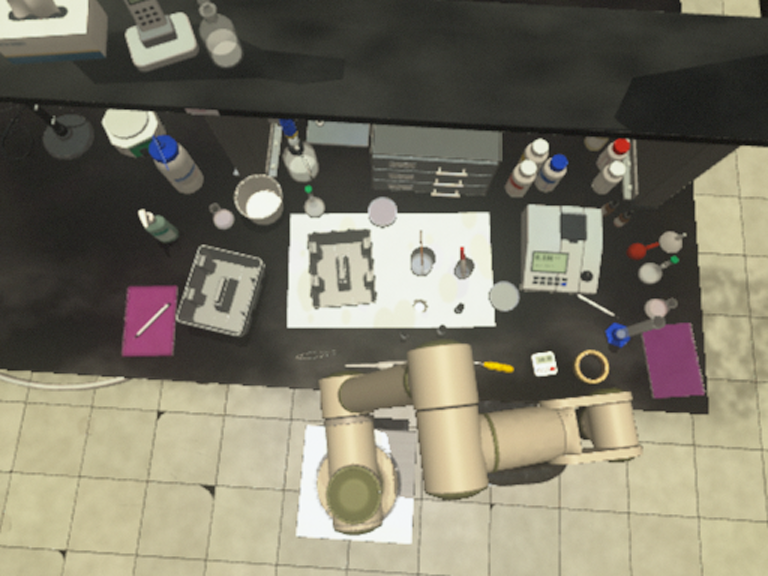

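View pics/s1.png

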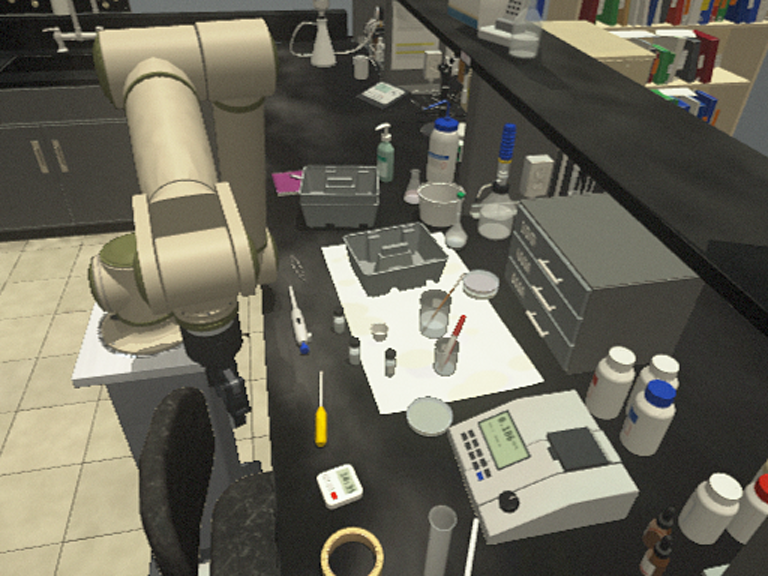

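Run:
```python
from h import *
d=np.load('last_top.npz');im=d['im'];D=d['D']
c=lambda x0,y0,x1,y1,s:cv2.resize(im[y0:y1,x0:x1,::-1],None,fx=s,fy=s,interpolation=cv2.INTER_CUBIC)
a=c(115,155,255,230,5.7);b=c(195,145,355,235,5)
W=cloud('top',D);Z=np.nan_to_num(W[...,2])
zz=(np.clip(Z/0.13,0,1)*255).astype(np.uint8)
a=c(110,150,260,240,5.3)[:,:795]
zc=cv2.applyColorMap(cv2.resize(zz[150:240,110:260],None,fx=5.3,fy=5.3,interpolation=0),cv2.COLORMAP_JET)[:,:795]
cv2.imwrite('pics/c1.png',cv2.resize(np.vstack([a,zc]),(500,600)))
cv2.imwrite('pics/c2.png',cv2.resize(im[150:240,250:350,::-1],None,fx=6,fy=6,interpolation=cv2.INTER_CUBIC))
s=np.load('last_side.npz')['im']
cv2.imwrite('pics/c3.png',cv2.resize(s[180:280,180:330,::-1],None,fx=5,fy=5,interpolation=cv2.INTER_CUBIC))
# trays
for nm,(x0,y0,x1,y1),lo,hi in(('low',(195,145,260,215),.078,.1),('pair',(110,155,180,230),.108,.132)):
    w=W[y0:y1,x0:x1].reshape(-1,3);m=(w[:,2]>lo)&(w[:,2]<hi);p=w[m]
    print(nm,m.sum(),cv2.minAreaRect((p[:,:2]*1000).astype(np.float32)),np.median(p[:,2]))
```

```text
low 404 ((601.6454467773438, 83.57295227050781), (231.4618377685547, 189.39974975585938), 9.04574203491211) 0.08731786417914791
pair 503 ((507.93524169921875, 415.55120849609375), (192.2173309326172, 229.37002563476562), 80.0586166381836) 0.11827080972042983
```

View pics/c1.png

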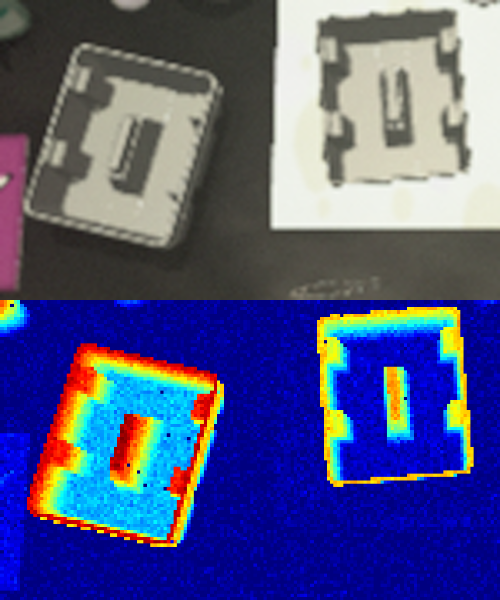

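View pics/c3.png

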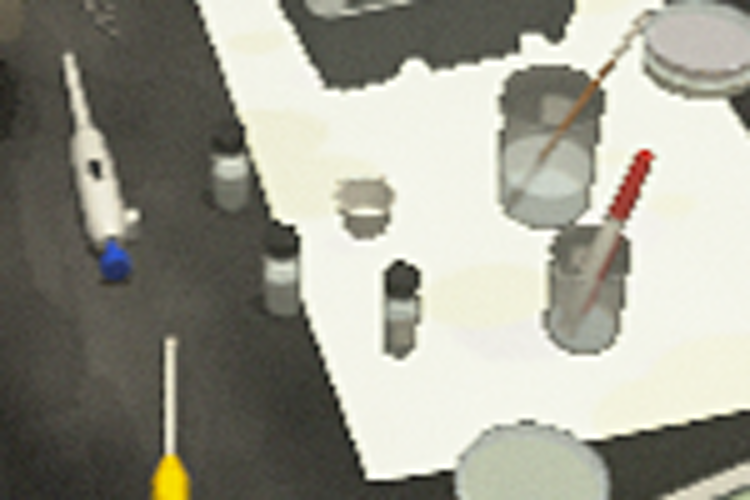

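```bash
cat >> h.py <<'E'
from scipy.optimize import least_squares
from scipy import ndimage
def trayfit(W,zr,c0,a0=0.,verbose=True):
    """rim rectangle fit: zr rim height; c0 approx centre; a0 approx angle(deg) -> cx,cy,deg"""
    w=W.reshape(-1,3); m=(abs(w[:,2]-zr)<.006)&(np.hypot(w[:,0]-c0[0],w[:,1]-c0[1])<.165); p=w[m][:,:2]*1000
    def res(q,pp):
        a=np.deg2rad(q[2]);d=pp-q[:2];x=d@[np.cos(a),np.sin(a)];y=d@[-np.sin(a),np.cos(a)]
        return np.maximum(abs(x)-112,abs(y)-92)
    q=np.array([c0[0]*1000,c0[1]*1000,a0])
    for th in(25,12,6,5,5):
        pp=p[abs(res(q,p))<th]; q=least_squares(res,q,args=(pp,),loss='soft_l1',f_scale=1.5).x
    if verbose:print('tray',q.round(1),len(pp),np.median(abs(res(q,pp))).round(2))
    return q
def handlefit(W,z,c0,r=.055):
    w=W.reshape(-1,3); m=(abs(w[:,2]-z)<.006)&(np.hypot(w[:,0]-c0[0],w[:,1]-c0[1])<r); p=(w[m][:,:2]*1000).astype(np.float32)
    (c,s,a)=cv2.minAreaRect(p); print('handle',np.round(c,1),np.round(s,1),round(a,1),len(p),p.mean(0))
E
python3 - <<'E'
from h import *
W={n:cloud(n,np.load('last_%s.npz'%n)['D']) for n in('top','side')}
for n in W:
    print(n)
    for c,zr,a in(((.600,.083),.086,3),((.508,.415),.118,-10)):
        q=trayfit(W[n],zr,c,a); handlefit(W[n],zr+.006,q[:2]/1000)
    # small objects
    w=W[n];m=(w[...,2]>.012)&(w[...,0]>.3)&(w[...,0]<.66)&(w[...,1]<-.02)&(w[...,1]>-.33)
    L,k=ndimage.label(m,np.ones((3,3)))
    for i in range(1,k+1):
        s=np.argwhere(L==i)
        if len(s)<6: continue
        p=w[L==i]*1000; t=p[p[:,2]>p[:,2].max()-10]
        print(len(s),s.mean(0)[::-1].round(),'mean',p.mean(0).round(),'top',t.mean(0).round(),p[:,2].max().round(),'ext',p.min(0).round(),p.max(0).round())
E
```

```text
top
tray [600.8  83.2   8.7] 227 1.54
handle [600.4  83.6] [68.8 13.2] 5.0 50 [601.4077   83.10147]
tray [507.3 415.3 -10. ] 261 1.74
handle [508.  415.4] [15.4 70.8] 81.0 55 [506.83423 414.72736]
187 [281. 176.] mean [ 633. -150.   50.] top [ 629. -145.   97.] 103.0 ext [ 603. -185.   12.] [ 660. -115.  103.]
134 [309. 177.] mean [ 635. -275.   58.] top [ 655. -261.  112.] 116.0 ext [ 605. -302.   15.] [ 660. -251.  116.]
6 [251. 196.] mean [524. -23.  87.] top [524. -23.  87.] 91.0 ext [514. -24.  83.] [535. -22.  91.]
34 [281. 202.] mean [ 521. -154.   25.] top [ 520. -155.   29.] 35.0 ext [ 497. -174.   12.] [ 535. -130.   35.]
35 [306. 205.] mean [ 510. -266.   54.] top [ 512. -267.   65.] 68.0 ext [ 500. -276.   14.] [ 524. -256.   68.]
35 [295. 219.] mean [ 444. -216.   57.] top [ 446. -218.   66.] 70.0 ext [ 433. -230.   20.] [ 456. -207.   70.]
32 [270. 222.] mean [ 424. -110.   54.] top [ 427. -112.   65.] 70.0 ext [ 415. -120.   13.] [436. -99.  70.]
408 [295. 232.] mean [ 313. -154.  673.] top [ 310. -153.  685.] 691.0 ext [ 300. -209.  628.] [334. -95. 691.]
82 [258. 242
[... 597 characters left out ...]
.] [ 660. -110.   95.]
218 [199. 219.] mean [ 333. -114.   21.] top [ 332. -107.   23.] 29.0 ext [ 317. -182.   12.] [354. -21.  29.]
105 [225. 212.] mean [ 422. -116.   43.] top [ 422. -111.   63.] 68.0 ext [ 411. -123.   12.] [434. -99.  68.]
411 [298. 234.] mean [ 630. -277.   56.] top [ 658. -257.  124.] 128.0 ext [ 601. -303.   13.] [ 660. -246.  128.]
82 [252. 219.] mean [ 511. -146.   21.] top [ 511. -146.   24.] 29.0 ext [ 489. -171.   12.] [ 532. -127.   29.]
116 [236. 232.] mean [ 440. -223.   44.] top [ 441. -219.   62.] 66.0 ext [ 429. -231.   13.] [ 453. -203.   66.]
122 [259. 240.] mean [ 508. -272.   44.] top [ 508. -267.   63.] 68.0 ext [ 497. -280.   13.] [ 521. -255.   68.]
```

View pics/c2.png

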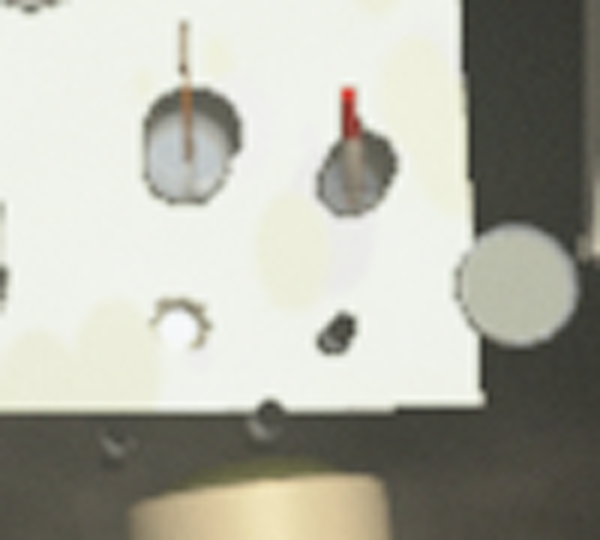

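```bash
python3 -m pendant '[[[44,35,0],-0.12,1],[[44,35,0],-0.1,1],[[44,35,0],0,1],[[44,35,0],0,1],[[44,35,0],0,1],[[44,35,0],0,1],[[40,33,0],0,1],[[0,0,0],0,1]]' 25; python3 -c "
from h import *
s=env.observe();print(s['position']);R=s['tool_rot'];print(np.degrees(np.arctan2(R[1,1],R[0,1])))"
```

```text
time_s: 1.1
position: [0.517, -0.2574, 0.2275]
tool_rot: [[0.988, 0.153, -0.003], [0.153, -0.988, 0.006], [-0.002, -0.006, -1.0]]
ft_force: [0.1, 0.1, -0.4]
grip_width: 0.0854
[ 0.51702941 -0.25738431  0.22750065]
-81.19619871488544
```

```bash
python3 -m pendant '[[[-7,-10,-50],0,1],[[0,0,-50],0,1],[[0,0,-50],0,1],[[0,0,-25],0,1],[[0,0,0],0,1]]'
```

```text
time_s: 1.72
position: [0.5071, -0.2693, 0.0474]
tool_rot: [[0.988, 0.151, -0.004], [0.151, -0.988, 0.005], [-0.003, -0.006, -1.0]]
ft_force: [-0.8, 0.5, 0.1]
grip_width: 0.0852
```

```bash
python3 -m pendant '[[[2,2,-20],0,1],[[0,0,-2],0,1]]'
python3 - <<'E'
from h import *
shot('side','v1',4,(190,160,330,280));print(env.observe()['position'])
E
```

```text
time_s: 1.98
position: [0.5094, -0.2689, 0.0274]
tool_rot: [[0.989, 0.15, -0.001], [0.15, -0.989, 0.003], [-0.001, -0.003, -1.0]]
ft_force: [0.4, -0.2, 0.0]
grip_width: 0.0853
[ 0.50984994 -0.26931421  0.02814882]
```

View pics/v1.png

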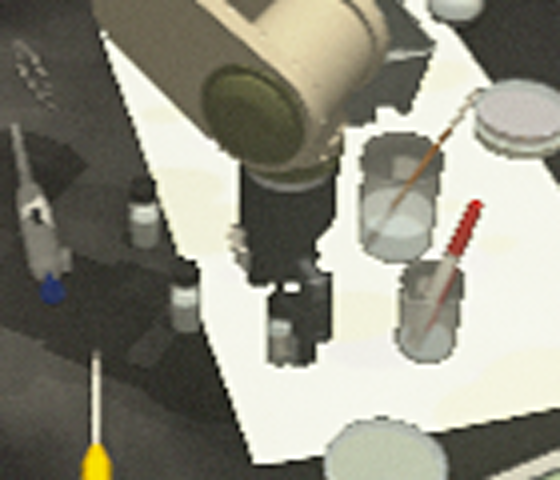

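```bash
python3 -m pendant '[[[0,0,0],0,-1],[[0,0,0],0,-1],[[0,0,0],0,-1],[[0,0,0],0,-1],[[0,0,0],0,-1],[[0,0,30],0,-1],[[0,0,55],0,-1],[[0,0,55],0,-1],[[0,0,35],0,-1],[[0,0,0],0,-1]]' 25; python3 -m pendant '[[[15,45,0],0.03,-1],[[15,45,0],0,-1],[[15,45,0],0,-1],[[15,45,0],0,-1],[[15,45,0],0,-1],[[15,45,0],0,-1],[[15,40,0],0,-1],[[0,0,0],0,-1],[[0,0,0],0,-1]]'
```

```text
time_s: 3.28
position: [0.5096, -0.2696, 0.2111]
tool_rot: [[0.989, 0.15, 0.002], [0.15, -0.989, -0.0], [0.002, 0.001, -1.0]]
ft_force: [0.2, -0.3, -1.5]
grip_width: 0.0235
time_s: 4.4
position: [0.6127, 0.0506, 0.1978]
tool_rot: [[0.984, 0.178, -0.017], [0.179, -0.984, 0.005], [-0.016, -0.008, -1.0]]
ft_force: [0.7, -0.1, 0.1]
grip_width: 0.0231
```

```bash
python3 -m pendant '[[[13,-10,0],-0.02,-1],[[0,0,0],0,-1],[[0,0,-40],0,-1],[[0,0,-40],0,-1],[[0,0,0],0,-1]]'
python3 - <<'E'
from h import *
im,D=shot('top','p1',5,(195,145,305,235));print(env.observe()['position'])
shot('side','p1s',4.5,(220,130,350,260))
a=cv2.imread('pics/p1.png');b=cv2.imread('pics/p1s.png');b=cv2.resize(b,(450,450));a=cv2.resize(a,(350,286))
o=np.zeros((450,800,3),np.uint8);o[:286,:350]=a;o[:,350:]=b;cv2.imwrite('pics/p1.png',o)
E
```

```text
time_s: 5.03
position: [0.6235, 0.0369, 0.1152]
tool_rot: [[0.988, 0.154, -0.019], [0.154, -0.988, 0.005], [-0.018, -0.008, -1.0]]
ft_force: [1.1, -0.1, -0.1]
grip_width: 0.0236
[0.62462118 0.03682138 0.1173512 ]
```

View pics/p1.png

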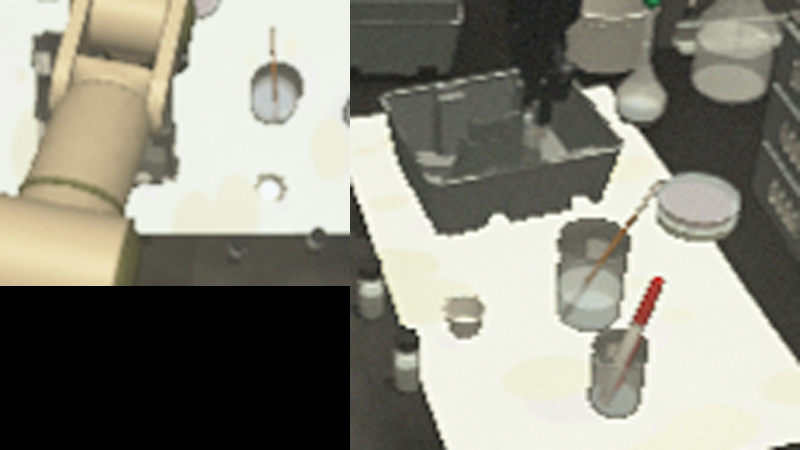

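```bash
python3 -m pendant '[[[1,4,-35],0,-1],[[0,0,-30],0,-1],[[0,0,-8],0,-1],[[0,0,-4],0,-1],[[0,0,-3],0,-1]]'; python3 -m pendant '[[[0,0,-3],0,-1],[[0,0,0],0,-1]]'
```

```text
time_s: 5.75
position: [0.6314, 0.0401, 0.0475]
tool_rot: [[0.988, 0.155, 0.005], [0.155, -0.988, 0.002], [0.006, -0.001, -1.0]]
ft_force: [0.0, -0.4, 0.2]
grip_width: 0.0231
time_s: 6.0
position: [0.6319, 0.04, 0.0456]
tool_rot: [[0.988, 0.154, 0.007], [0.154, -0.988, 0.002], [0.008, -0.001, -1.0]]
ft_force: [-0.9, 0.3, 0.3]
grip_width: 0.0232
```

```bash
python3 -m pendant '[[[-5,1,-4],0,-1],[[0,0,-4],0,-1],[[0,0,-2],0,-1],[[0,0,0],0,-1]]'; python3 -m pendant '[[[0,0,-2],0,-1],[[0,0,0],0,-1]]'
```

```text
time_s: 6.5
position: [0.6277, 0.04, 0.0407]
tool_rot: [[0.988, 0.154, 0.014], [0.155, -0.988, -0.001], [0.014, 0.003, -1.0]]
ft_force: [-0.3, 1.0, 0.6]
grip_width: 0.0231
time_s: 6.75
position: [0.628, 0.0399, 0.0406]
tool_rot: [[0.988, 0.154, 0.017], [0.155, -0.988, -0.002], [0.016, 0.004, -1.0]]
ft_force: [-0.8, 0.9, 2.7]
grip_width: 0.0233
```

```bash
python3 -m pendant '[[[0,0,0],0,-0.15],[[0,0,0],0,-0.15],[[0,0,0],0,-0.15],[[0,0,2],0,-0.15],[[0,0,30],0,-0.15],[[0,0,50],0,-0.15],[[0,0,50],0,0.2],[[0,0,10],0,1],[[0,0,0],0,1]]'
python3 - <<'E'
from h import *
im,D=viewer.get_image('side');np.savez('last_side.npz',im=im,D=D)
cv2.imwrite('pics/p2.png',cv2.resize(im[130:230,220:350,::-1],None,fx=5,fy=5))
W=cloud('side',D)[140:190,230:300].reshape(-1,3)
s=env.observe();print(s['position'])
m=(abs(W[:,0]-.628)<.03)&(abs(W[:,1]-.04)<.03)&(W[:,2]<.1)&(W[:,2]>.03);print((W[m][::3]*1000).round())
E
```

```text
time_s: 7.88
position: [0.6279, 0.0382, 0.1864]
tool_rot: [[0.988, 0.155, 0.018], [0.155, -0.988, -0.005], [0.017, 0.008, -1.0]]
ft_force: [0.2, -0.5, -0.3]
grip_width: 0.0844
[0.62781557 0.03830195 0.18602737]
[[627.  51.  70.]
 [620.  42.  73.]
 [633.  46.  68.]
 [621.  42.  68.]
 [630.  34.  72.]
 [618.  31.  71.]
 [631.  35.  67.]
 [616.  39.  61.]
 [626.  31.  66.]
 [645.  10.  50.]
 [642.  12.  35.]]
```

View pics/p2.png

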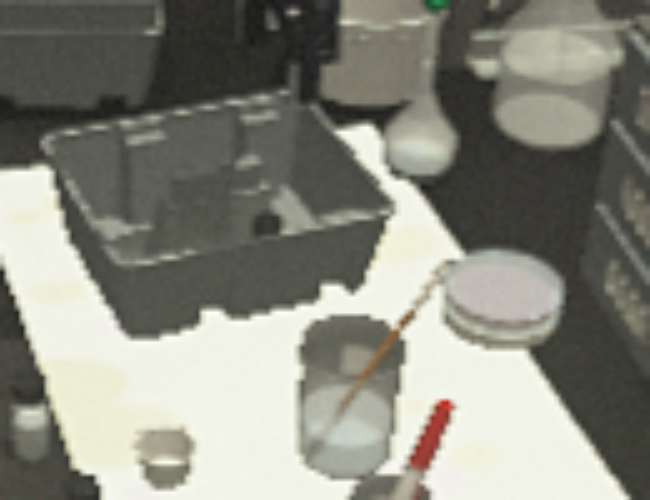

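```bash
python3 -m pendant '[[[-31,-43,10],0,1],[[-31,-43,0],0,1],[[-31,-43,0],0,1],[[-31,-43,0],0,1],[[-31,-43,0],0,1],[[-30,-41,0],0,1],[[0,0,0],0,1],[[0,0,0],0,1]]'
```

```text
time_s: 8.93
position: [0.4329, -0.2219, 0.1827]
tool_rot: [[0.988, 0.156, -0.002], [0.156, -0.988, 0.006], [-0.002, -0.006, -1.0]]
ft_force: [0.8, 0.5, -1.1]
grip_width: 0.0855
```

```bash
python3 -m pendant '[[[10,4,-40],0,1],[[0,0,-50],0,1],[[0,0,-40],0,1],[[0,0,-10],0,1],[[0,0,0],0,1]]'
```

```text
time_s: 9.55
position: [0.446, -0.2129, 0.0382]
tool_rot: [[0.987, 0.163, -0.002], [0.163, -0.987, 0.006], [-0.001, -0.007, -1.0]]
ft_force: [0.4, -0.1, -0.4]
grip_width: 0.0855
```

Now close, lift, and carry to (612,132).

```bash
python3 -m pendant '[[[-3,-5,-9],0,1],[[0,0,0],0,-1],[[0,0,0],0,-1],[[0,0,0],0,-1],[[0,0,0],0,-1],[[0,0,0],0,-1]]';python3 -m pendant '[[[0,0,40],0,-1],[[0,0,55],0,-1],[[0,0,55],0,-1],[[0,0,20],0,-1],[[0,0,0],0,-1]]'; python3 -m pendant '[[[24,50,0],0,-1],[[24,50,0],0,-1],[[24,50,0],0,-1],[[24,50,0],0,-1],[[24,50,0],0,-1],[[24,50,0],0,-1],[[24,50,0],0,-1],[[0,0,0],0,-1],[[0,0,0],0,-1]]'
```

```text
time_s: 10.3
position: [0.4445, -0.2194, 0.0321]
tool_rot: [[0.986, 0.164, 0.003], [0.164, -0.986, 0.002], [0.003, -0.001, -1.0]]
ft_force: [0.1, -0.1, -0.1]
grip_width: 0.0236
time_s: 10.92
position: [0.4434, -0.2184, 0.2069]
tool_rot: [[0.987, 0.164, 0.002], [0.164, -0.987, 0.003], [0.002, -0.003, -1.0]]
ft_force: [0.2, -0.2, -0.4]
grip_width: 0.0234
time_s: 12.05
position: [0.6113, 0.143, 0.1913]
tool_rot: [[0.987, 0.16, -0.019], [0.16, -0.987, 0.005], [-0.018, -0.008, -1.0]]
ft_force: [-0.1, 0.0, -1.4]
grip_width: 0.0236
```

```bash
python3 -m pendant '[[[0,-9,-30],0,-1],[[0,0,-40],0,-1],[[0,0,-30],0,-1],[[0,0,-25],0,-1],[[0,0,-10],0,-1],[[0,0,0],0,-1]]'
```

```text
time_s: 12.8
position: [0.6091, 0.1268, 0.0522]
tool_rot: [[0.988, 0.151, -0.02], [0.151, -0.988, 0.005], [-0.019, -0.008, -1.0]]
ft_force: [-0.3, 3.9, 4.2]
grip_width: 0.0235
```

```bash
python3 -m pendant '[[[2,6,0],0,-1],[[0,0,0],0,-1]]';  python3 -m pendant '[[[0,0,-5],0,-1],[[0,0,-4],0,-1],[[0,0,0],0,-1]]'
```

```text
time_s: 13.05
position: [0.6115, 0.1321, 0.0532]
tool_rot: [[0.989, 0.15, -0.018], [0.15, -0.989, 0.005], [-0.017, -0.008, -1.0]]
ft_force: [-0.3, 0.2, 0.1]
grip_width: 0.0236
time_s: 13.42
position: [0.6137, 0.1318, 0.0501]
tool_rot: [[0.989, 0.15, -0.009], [0.15, -0.989, 0.004], [-0.008, -0.005, -1.0]]
ft_force: [-1.6, 1.7, 0.7]
grip_width: 0.0238
```

```bash
python3 -m pendant '[[[0,0,-5],0,-1],[[0,0,-4],0,-1],[[0,0,0],0,-1]]';  python3 -m pendant '[[[0,0,-4],0,-1],[[0,0,0],0,-1]]'
```

```text
time_s: 13.8
position: [0.6164, 0.132, 0.0506]
tool_rot: [[0.989, 0.151, 0.005], [0.151, -0.989, 0.003], [0.005, -0.002, -1.0]]
ft_force: [0.6, -0.3, -0.6]
grip_width: 0.0235
time_s: 14.05
position: [0.6178, 0.1319, 0.0497]
tool_rot: [[0.988, 0.151, 0.01], [0.151, -0.989, 0.002], [0.011, -0.0, -1.0]]
ft_force: [-1.9, 1.3, 3.6]
grip_width: 0.0235
```

```bash
python3 -m pendant '[[[0,0,-8],0,-1]]';  python3 -m pendant '[[[0,0,-8],0,-1]]';python3 - <<'E'
from h import *
shot('side','p3',5,(230,130,310,210));print(env.observe()['position'],env.observe()['ft_force'])
E
```

```text
time_s: 14.18
position: [0.6203, 0.132, 0.0479]
tool_rot: [[0.988, 0.152, 0.02], [0.152, -0.988, 0.001], [0.02, 0.002, -1.0]]
ft_force: [-18.3, 5.2, 75.7]
grip_width: 0.0236
time_s: 14.3
position: [0.624, 0.1324, 0.0485]
tool_rot: [[0.988, 0.153, 0.035], [0.153, -0.988, -0.0], [0.034, 0.006, -0.999]]
ft_force: [-24.0, 3.2, 68.4]
grip_width: 0.023
[0.62389871 0.13238067 0.04867928] [-15.76115018   4.27361668  57.96452372]
```

View pics/p3.png

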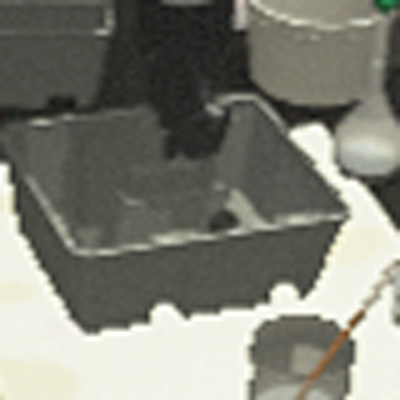

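```bash
python3 -m pendant '[[[0,0,6],0,-1],[[0,0,40],0,-1],[[-8,0,40],0,-1],[[-8,0,30],0,-1],[[0,0,0],0,-1],[[0,0,0],0,-1]]';python3 - <<'E'
from h import *
im,D=shot('side','p4',8,(235,100,305,170));s=env.observe();print(s['position'],s['ft_force'],s['tool_rot'][:,2])
p=s['position'];print(proj('side',p),proj('side',p-[0,0,.02]),proj('side',p-[0,0,.04]))
E
```

```text
time_s: 15.1
position: [0.6069, 0.1318, 0.1652]
tool_rot: [[0.988, 0.152, 0.032], [0.153, -0.988, -0.001], [0.032, 0.006, -0.999]]
ft_force: [0.5, -0.4, -0.5]
grip_width: 0.0238
[0.60694918 0.13175232 0.16521346] [ 0.10328334 -0.02976137 -0.3650722 ] [ 3.22948806e-02 -9.38349860e-04 -9.99477944e-01]
[263.24513164 140.18607109] [263.04995882 144.72629157] [262.85795727 149.19274013]
```

View pics/p4.png

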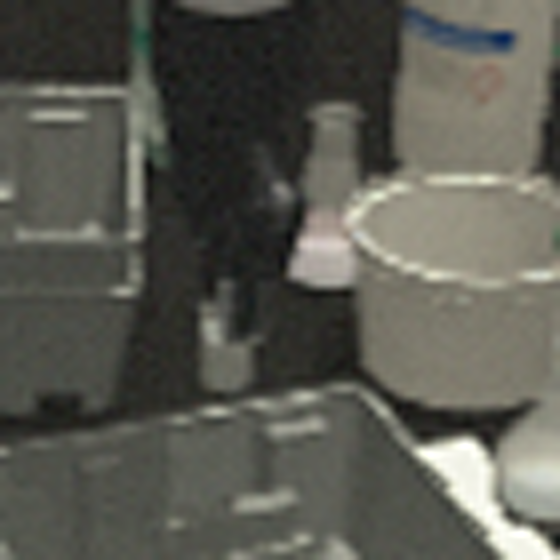

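Run:
```python
from h import *
for n in('side','top'):
    im,D=viewer.get_image(n);np.savez('last_%s.npz'%n,im=im,D=D);W=cloud(n,D)
    q=trayfit(W,.086,(.6,.083),9)
    w=W.reshape(-1,3);m=(abs(w[:,0]-.626)<.035)&(abs(w[:,1]-.04)<.03)&(w[:,2]<.09)&(w[:,2]>.06);print('vial1',w[m].mean(0).round(3),m.sum())
    m=(abs(w[:,0]-.607)<.035)&(abs(w[:,1]-.13)<.025)&(w[:,2]<.3)&(w[:,2]>.12);print('held',w[m].min(0).round(3))
```

```text
tray [595.3  85.3   9.4] 270 1.35
vial1 [0.625 0.036 0.069] 23
held [0.574 0.105 0.132]
tray [600.3  85.7   9.3] 133 1.53
vial1 [0.627 0.035 0.073] 25Traceback (most recent call last):
  File "<stdin>", line 6, in <module>
    return umr_minimum(a, axis, None, out, keepdims, initial, where)
ValueError: zero-size array to reduction operation minimum which has no identity
```

```bash
python3 -m pendant '[[[-42,-30,0],0,-1],[[-41,-29,0],0,-1],[[0,0,0],0,-1],[[0,0,0],0,-1]]'; python3 -c "
from h import *
s=env.observe();print(s['position'],s['tool_rot'][:,2])"
```

```text
time_s: 15.75
position: [0.5216, 0.0715, 0.1614]
tool_rot: [[0.988, 0.153, 0.027], [0.153, -0.988, -0.001], [0.027, 0.005, -1.0]]
ft_force: [-0.4, -0.0, 0.2]
grip_width: 0.0233
[0.52163205 0.07145076 0.16143784] [ 2.69719614e-02 -5.57970995e-04 -9.99636035e-01]
```

```bash
python3 -m pendant '[[[2,2,-40],0,-1],[[0,0,-35],0,-1],[[0,0,-30],0,-1],[[0,0,0],0,-1]]'; python3 -m pendant '[[[0,0,-5],0,-1],[[0,0,0],0,-1]]'
```

```text
time_s: 16.25
position: [0.5273, 0.0751, 0.0527]
tool_rot: [[0.987, 0.155, 0.03], [0.155, -0.988, -0.0], [0.029, 0.005, -1.0]]
ft_force: [-0.0, 0.2, 0.4]
grip_width: 0.0236
time_s: 16.5
position: [0.5289, 0.0755, 0.0489]
tool_rot: [[0.987, 0.156, 0.033], [0.156, -0.988, -0.001], [0.032, 0.006, -0.999]]
ft_force: [0.2, -0.6, -0.5]
grip_width: 0.0235
```

```bash
python3 -m pendant '[[[-4,-1,-5],0,-1],[[-1,0,-3],0,-1],[[0,0,0],0,-1]]'; python3 -m pendant '[[[-1,0,-3],0,-1],[[0,0,0],0,-1]]'; python3 -m pendant '[[[0,0,-2],0,-1],[[0,0,0],0,-1]]'
```

```text
time_s: 16.88
position: [0.5242, 0.0744, 0.0419]
tool_rot: [[0.987, 0.156, 0.036], [0.156, -0.988, -0.001], [0.035, 0.006, -0.999]]
ft_force: [-1.5, -0.0, 0.5]
grip_width: 0.0238
time_s: 17.12
position: [0.5235, 0.0744, 0.0391]
tool_rot: [[0.987, 0.156, 0.036], [0.156, -0.988, -0.001], [0.036, 0.007, -0.999]]
ft_force: [-0.0, 0.2, -0.4]
grip_width: 0.0233
time_s: 17.38
position: [0.5243, 0.0745, 0.0383]
tool_rot: [[0.987, 0.155, 0.039], [0.156, -0.988, -0.001], [0.039, 0.007, -0.999]]
ft_force: [-2.2, 0.8, 2.3]
grip_width: 0.0236
```

```bash
python3 -m pendant '[[[0,0,0],0,-0.15],[[0,0,0],0,-0.15],[[0,0,0],0,-0.15],[[0,0,3],0,-0.15],[[0,0,30],0,-0.15],[[0,0,50],0,-0.15],[[0,0,50],0,0.2],[[0,0,10],0,1],[[0,0,0],0,1]]'; python3 -m pendant '[[[-26,-45,0],0,1],[[-26,-45,0],0,1],[[-26,-45,0],0,1],[[-24,-45,0],0,1],[[0,0,0],0,1],[[0,0,0],0,1]]'
```

```text
time_s: 18.5
position: [0.5229, 0.0745, 0.1847]
tool_rot: [[0.987, 0.155, 0.036], [0.155, -0.988, -0.001], [0.036, 0.006, -0.999]]
ft_force: [0.1, -0.1, -0.7]
grip_width: 0.0843
time_s: 19.25
position: [0.4147, -0.1085, 0.1764]
tool_rot: [[0.987, 0.156, 0.023], [0.156, -0.988, 0.006], [0.023, -0.002, -1.0]]
ft_force: [0.9, 0.1, -0.1]
grip_width: 0.0858
```

```bash
python3 -m pendant '[[[10,-2,-40],0,1],[[0,0,-50],0,1],[[0,0,-40],0,1],[[0,0,0],0,1]]'
```

```text
time_s: 19.75
position: [0.4264, -0.1063, 0.0418]
tool_rot: [[0.986, 0.163, 0.023], [0.163, -0.987, 0.006], [0.023, -0.003, -1.0]]
ft_force: [0.5, -0.9, 0.4]
grip_width: 0.0855
```

```bash
python3 -m pendant '[[[-2,-4,-10],0,1],[[0,0,0],0,-1],[[0,0,0],0,-1],[[0,0,0],0,-1],[[0,0,0],0,-1],[[0,0,0],0,-1]]';python3 -m pendant '[[[0,0,40],0,-1],[[0,0,55],0,-1],[[0,0,55],0,-1],[[0,0,15],0,-1],[[0,0,0],0,-1]]'; python3 -m pendant '[[[49,40,0],0,-1],[[49,40,0],0,-1],[[49,40,0],0,-1],[[49,40,0],0,-1],[[45,40,0],0,-1],[[0,0,0],0,-1],[[0,0,0],0,-1],[[0,0,0],0,-1]]'
```

```text
time_s: 20.5
position: [0.4267, -0.1107, 0.0351]
tool_rot: [[0.986, 0.165, 0.029], [0.165, -0.986, 0.003], [0.029, 0.002, -1.0]]
ft_force: [0.1, 0.2, 0.1]
grip_width: 0.0235
time_s: 21.12
position: [0.4254, -0.1101, 0.2052]
tool_rot: [[0.986, 0.164, 0.028], [0.164, -0.986, 0.003], [0.028, 0.001, -1.0]]
ft_force: [0.8, -0.0, 0.8]
grip_width: 0.0235
time_s: 22.12
position: [0.6658, 0.092, 0.1928]
tool_rot: [[0.987, 0.159, 0.012], [0.159, -0.987, 0.003], [0.012, -0.002, -1.0]]
ft_force: [-0.7, -0.4, 0.3]
grip_width: 0.0233
```

```bash
python3 -m pendant '[[[6,6,-40],0,-1],[[0,0,-45],0,-1],[[0,0,-45],0,-1],[[0,0,0],0,-1]]'; python3 -m pendant '[[[0,0,-5],0,-1],[[0,0,0],0,-1]]'
```

```text
time_s: 22.62
position: [0.6701, 0.094, 0.0625]
tool_rot: [[0.988, 0.153, 0.015], [0.153, -0.988, 0.003], [0.015, -0.001, -1.0]]
ft_force: [0.4, -0.4, 0.6]
grip_width: 0.0234
time_s: 22.88
position: [0.6715, 0.093, 0.0615]
tool_rot: [[0.988, 0.152, 0.021], [0.152, -0.988, 0.003], [0.021, 0.001, -1.0]]
ft_force: [-0.4, 0.3, 0.4]
grip_width: 0.0231
```

```bash
python3 -m pendant '[[[2,4,-10],0,-1],[[0,0,-8],0,-1],[[0,0,0],0,-1]]'; python3 -m pendant '[[[0,1,-4],0,-1],[[0,0,0],0,-1]]'
```

```text
time_s: 23.25
position: [0.6746, 0.0974, 0.0448]
tool_rot: [[0.988, 0.152, 0.025], [0.152, -0.988, 0.003], [0.025, 0.001, -1.0]]
ft_force: [-0.7, -0.8, -0.6]
grip_width: 0.0237
time_s: 23.5
position: [0.6751, 0.0985, 0.0413]
tool_rot: [[0.988, 0.153, 0.026], [0.152, -0.988, 0.002], [0.027, 0.002, -1.0]]
ft_force: [-0.2, -0.1, 3.9]
grip_width: 0.0233
```

```bash
python3 -m pendant '[[[0,0,-4],0,-1],[[0,0,0],0,-1]]'
```

```text
time_s: 23.75
position: [0.6762, 0.0989, 0.0397]
tool_rot: [[0.988, 0.153, 0.031], [0.153, -0.988, 0.003], [0.031, 0.002, -1.0]]
ft_force: [-1.0, 0.1, 4.9]
grip_width: 0.0236
```

```bash
python3 -m pendant '[[[0,0,0],0,-0.15],[[0,0,0],0,-0.15],[[0,0,0],0,-0.15],[[0,0,3],0,-0.15],[[0,0,30],0,-0.15],[[0,0,50],0,-0.15],[[0,0,50],0,0.2],[[0,0,50],0,1]]'; python3 -m pendant '[[[-30,50,10],-0.1,1],[[-30,50,0],-0.1,1],[[-30,50,0],-0.1,1],[[-30,50,0],0,1],[[-30,50,0],0,1],[[-20,45,0],0,1],[[0,0,0],0,1],[[0,0,0],0,1]]'
python3 - <<'E'
from h import *
s=env.observe();print(s['q'].round(1),s['position'].round(3),s['tool_rot'].round(3).tolist())
for n in('side','top'):
    im,D=viewer.get_image(n);np.savez('last_%s.npz'%n,im=im,D=D);W=cloud(n,D)
    for c,zr,a in(((.598,.085),.086,9),((.505,.415),.118,-10)):
        q=trayfit(W,zr,c,a); 
        try: handlefit(W,zr+.006,q[:2]/1000)
        except Exception as e: print(e)
    w=W.reshape(-1,3)
    for c in((.626,.036),(.524,.074),(.676,.099)):
        m=(np.hypot(w[:,0]-c[0],w[:,1]-c[1])<.022)&(w[:,2]<.085)&(w[:,2]>.06);print('vial',(w[m].mean(0)*1000).round(),m.sum())
E
```

```text
time_s: 24.75
position: [0.6733, 0.0988, 0.2229]
tool_rot: [[0.988, 0.152, 0.02], [0.152, -0.988, 0.004], [0.02, -0.001, -1.0]]
ft_force: [0.0, -0.2, -0.3]
grip_width: 0.0678
time_s: 25.75
position: [0.498, 0.4007, 0.2397]
tool_rot: [[0.987, -0.159, 0.031], [-0.159, -0.987, -0.003], [0.031, -0.002, -1.0]]
ft_force: [-1.4, -0.7, -0.0]
grip_width: 0.0855
[ 28.6  30.2  58.9  -1.   89.5 127.8] [0.498 0.401 0.24 ] [[0.987, -0.159, 0.031], [-0.159, -0.987, -0.003], [0.031, -0.002, -1.0]]
tray [595.3  85.5   9.4] 276 1.56
handle [596.   84.3] [71.2 18.6] 5.3 51 [595.785     84.197075]
tray [503.  415.6 -10.6] 153 1.9
handle [502.  416.5] [20.  66.6] 76.7 33 [499.88797 415.1064 ]
vial [625.  36.  69.] 23
vial [522.  71.  67.] 28
vial [670.  95.  68.] 23
tray [600.3  84.1   9.2] 239 1.68
handle [600.2  83.7] [67.6 12.8] 6.7 49 [600.10504  83.81332]
tray [507.1 416.2  -9.5] 133 1.43
handle [514.  409.9] [4.5 0. ] -133.0 2 [513.9623  409.90247]
vial [630.  37.  72.] 24
vial [527.  72.  73.] 22
vial [674.  96.  72.] 23
```

```bash
python3 -m pendant '[[[5,15,-40],-0.015,1],[[0,0,-50],0,1],[[0,0,-30],0,1],[[0,0,0],0,1],[[0,0,0],0,1]]'
```

```text
time_s: 26.48
position: [0.5079, 0.4107, 0.1192]
tool_rot: [[0.982, -0.183, 0.035], [-0.183, -0.983, -0.002], [0.035, -0.005, -0.999]]
ft_force: [0.6, -0.4, -0.1]
grip_width: 0.0855
```

```bash
python3 -m pendant '[[[-3,5,-12],0.01,1],[[0,0,-2],0,1],[[0,0,0],0,1]]' 60;  python3 -c "
from h import *
print(env.observe()['position'])"
```

```text
time_s: 26.85
position: [0.5058, 0.4164, 0.1072]
tool_rot: [[0.984, -0.173, 0.039], [-0.173, -0.985, 0.001], [0.038, -0.008, -0.999]]
ft_force: [-0.0, 0.4, 0.5]
grip_width: 0.0855
[0.50577731 0.41635587 0.10721094]
```

```bash
python3 -m pendant '[[[0,0,-3],0,-1],[[0,0,0],0,-1],[[0,0,0],0,-1],[[0,0,0],0,-1],[[0,0,0],0,-1],[[0,0,0],0,-1]]' 60; python3 -m pendant '[[[0,0,5],0,-1],[[0,0,15],0,-1],[[0,0,25],0,-1],[[0,0,35],0,-1],[[0,0,0],0,-1]]'
```

```text
time_s: 27.6
position: [0.506, 0.4166, 0.1049]
tool_rot: [[0.984, -0.173, 0.04], [-0.173, -0.985, 0.002], [0.04, -0.009, -0.999]]
ft_force: [-0.4, 0.7, 0.2]
grip_width: 0.0124
time_s: 28.22
position: [0.5058, 0.4164, 0.1897]
tool_rot: [[0.984, -0.173, 0.041], [-0.173, -0.985, 0.002], [0.04, -0.009, -0.999]]
ft_force: [0.7, -0.4, -2.2]
grip_width: 0.0125
```

```bash
python3 -m pendant '[[[0,0,40],0,-1],[[0,0,40],0,-1],[[0,-10,5],0.17,-1],[[0,-10,0],0.17,-1],[[0,-16,0],0.17,-1],[[0,-16,0],0.17,-1],[[0,-16,0],0.17,-1],[[0,-16,0],0.17,-1],[[0,-16,0],0.17,-1],[[0,-16,0],0.17,-1],[[0,-16,0],0.17,-1]]';python3 -m pendant '[[[5,-16,0],0.17,-1],[[5,-16,0],0.17,-1],[[5,-16,0],0.17,-1],[[10,-16,0],0.17,-1],[[10,-16,0],0.17,-1],[[10,-16,0],0.17,-1],[[10,-16,0],0.17,-1],[[10,-16,0],0.17,-1],[[0,0,0],0.17,-1],[[0,0,0],0,-1]]'; python3 -c "
from h import *
s=env.observe();R=s['tool_rot'];print(s['q'].round(1),np.degrees(np.arctan2(R[1,0],R[0,0])),s['position'].round(3))"
```

```text
time_s: 29.6
position: [0.5012, 0.2797, 0.2676]
tool_rot: [[0.163, 0.987, -0.007], [0.986, -0.163, 0.027], [0.025, -0.011, -1.0]]
ft_force: [-0.5, 0.8, -0.9]
grip_width: 0.0124
time_s: 30.85
position: [0.5644, 0.1458, 0.2591]
tool_rot: [[-0.987, 0.155, -0.038], [0.155, 0.988, -0.017], [0.035, -0.023, -0.999]]
ft_force: [-0.3, 0.2, -1.3]
grip_width: 0.013
[  3.2  25.3  64.   -0.8  92.9 -77.9] 171.05221938837977 [0.564 0.146 0.259]
```

```bash
python3 -m pendant '[[[12,-20,0],0.16,-1],[[12,-20,0],0.16,-1],[[10,-20,0],0,-1],[[0,0,0],0,-1],[[0,0,0],0,-1]]'
python3 - <<'E'
from h import *
s=env.observe();R=s['tool_rot'];print(np.degrees(np.arctan2(R[1,0],R[0,0])),s['position'].round(4))
u=s['position'][2]-.072
for n in('side','top'):
    im,D=viewer.get_image(n);np.savez('last_%s.npz'%n,im=im,D=D);W=cloud(n,D)
    q=trayfit(W,.086,(.598,.085),9); q=trayfit(W,u+.086,s['position'][:2],9)
E
```

```text
time_s: 31.48
position: [0.5981, 0.0849, 0.2573]
tool_rot: [[-0.987, -0.154, -0.035], [-0.153, 0.988, -0.027], [0.039, -0.022, -0.999]]
ft_force: [-0.3, -0.2, -1.5]
grip_width: 0.0126
-171.20133328835965 [0.5981 0.0849 0.2573]
tray [595.1  85.1   9.3] 221 1.45
tray [596.8  83.6   8.8] 268 1.5
tray [600.4  86.1   9.9] 40 1.52
tray [601.9  83.7   8.6] 122 1.67
```

```bash
python3 -m pendant '[[[-2,1,-30],0.01,-1],[[0,0,-30],0,-1],[[0,0,-25],0,-1],[[0,0,0],0,-1],[[0,0,0],0,-1]]'; python3 -c "
from h import *
s=env.observe();R=s['tool_rot'];print(np.degrees(np.arctan2(R[1,0],R[0,0])),s['position'].round(4))"
```

```text
time_s: 32.2
position: [0.5955, 0.0887, 0.1727]
tool_rot: [[-0.986, -0.164, -0.03], [-0.163, 0.986, -0.027], [0.034, -0.022, -0.999]]
ft_force: [0.2, -0.1, -1.4]
grip_width: 0.0129
-170.60404140403267 [0.5955 0.0887 0.1727]
```

```bash
python3 -m pendant '[[[1,-2,-8],0,-1],[[0,0,0],0,-1]]'
python3 - <<'E'
from h import *
s=env.observe();R=s['tool_rot'];print(np.degrees(np.arctan2(R[1,0],R[0,0])),s['position'].round(4))
u=s['position'][2]-.072
for n in('side','top'):
    im,D=viewer.get_image(n);np.savez('last_%s.npz'%n,im=im,D=D);W=cloud(n,D)
    q=trayfit(W,.086,(.598,.085),9); q=trayfit(W,u+.086,s['position'][:2],9)
E
```

```text
time_s: 32.45
position: [0.5971, 0.0868, 0.166]
tool_rot: [[-0.986, -0.164, -0.027], [-0.163, 0.986, -0.028], [0.031, -0.023, -0.999]]
ft_force: [0.3, -0.4, -2.4]
grip_width: 0.0126
-170.60904023698413 [0.5971 0.0868 0.166 ]
tray [595.8  85.4   9.6] 145 1.53
tray [595.5  85.4   9.7] 247 1.3
tray [601.1  84.8   9. ] 35 1.56
tray [601.2  85.7   9.2] 110 1.63
```

```bash
python3 -m pendant '[[[0,0,-7],0,-1],[[0,0,-6],0,-1],[[0,0,-3],0,-1],[[0,0,0],0,-1]]'; python3 -m pendant '[[[0,0,-3],0,-1],[[0,0,0],0,-1]]'
```

```text
time_s: 33.05
position: [0.5973, 0.0868, 0.1494]
tool_rot: [[-0.986, -0.164, -0.026], [-0.163, 0.986, -0.028], [0.03, -0.023, -0.999]]
ft_force: [-0.2, 0.1, -1.6]
grip_width: 0.0126
time_s: 33.3
position: [0.5982, 0.0865, 0.1479]
tool_rot: [[-0.986, -0.164, -0.023], [-0.163, 0.986, -0.028], [0.027, -0.024, -0.999]]
ft_force: [-1.5, 0.6, 2.5]
grip_width: 0.0127
```

```bash
python3 -m pendant '[[[0,0,-3],0,-1],[[0,0,0],0,-1]]';  python3 -m pendant '[[[0,0,0],0,-0.4],[[0,0,0],0,-0.4],[[0,0,0],0,0.2],[[0,0,0],0,1],[[0,0,0],0,1],[[0,0,5],0,1],[[0,0,40],0,1],[[0,0,40],0,1],[[0,0,0],0,1]]'
python3 - <<'E'
from h import *
s=env.observe();R=s['tool_rot'];print(np.degrees(np.arctan2(R[1,0],R[0,0])),s['position'].round(4))
for n in('side','top'):
    im,D=shot(n,'m_'+n,1);W=cloud(n,D)
    q=trayfit(W,.086,(.598,.085),9); q=trayfit(W,.16,(.598,.085),9)
    w=W.reshape(-1,3);p=w[(np.abs(w[:,0]-.6)<.13)&(abs(w[:,1]-.085)<.11)&(abs(w[:,2]-.16)<.012)]
    A=np.c_[p[:,:2]-[.6,.085],np.ones(len(p))];print('rim plane',np.linalg.lstsq(A,p[:,2],rcond=None)[0].round(4),len(p), np.median(p[:,2]))
    if n=='side':cv2.imwrite('pics/m1.png',cv2.resize(im[90:220,210:340,::-1],None,fx=4.5,fy=4.5,interpolation=cv2.INTER_CUBIC))
E
```

```text
time_s: 33.55
position: [0.5988, 0.0861, 0.1474]
tool_rot: [[-0.986, -0.163, -0.019], [-0.163, 0.986, -0.028], [0.024, -0.025, -0.999]]
ft_force: [-2.6, 1.0, 2.3]
grip_width: 0.0126
time_s: 34.67
position: [0.5988, 0.0862, 0.235]
tool_rot: [[-0.986, -0.163, -0.019], [-0.163, 0.986, -0.029], [0.024, -0.025, -0.999]]
ft_force: [-0.3, -0.3, -0.7]
grip_width: 0.0854
-170.62813822343404 [0.5988 0.0862 0.235 ]
tray [595.5  86.6   9.6] 135 1.44
tray [597.6  83.8   9.6] 287 1.48
rim plane [-0.0021 -0.0059  0.1561] 653 0.15663276435943282
tray [598.5 104.5   8.5] 60 1.84
tray [602.9  84.1   9.4] 110 1.53
rim plane [-0.0034  0.0152  0.1599] 194 0.15997142032695688
```

View pics/m1.png

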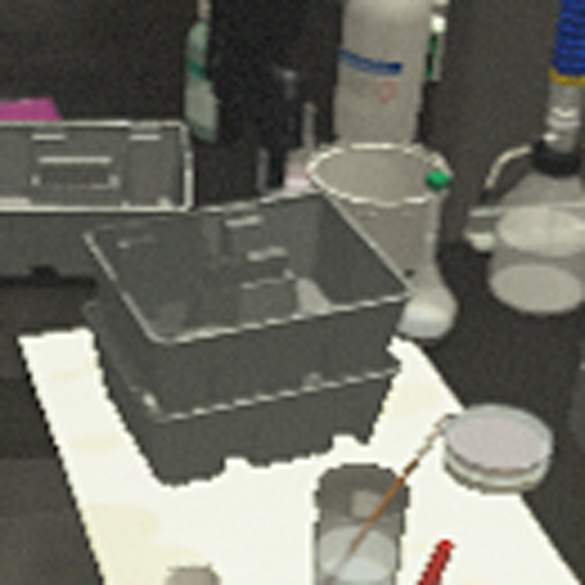

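```bash
cat >> h.py <<'E'
def cup(c=(.513,-.150),r=.06):
    for n in('side','top'):
        im,D=viewer.get_image(n);np.savez('last_%s.npz'%n,im=im,D=D);w=cloud(n,D).reshape(-1,3)
        m=(np.hypot(w[:,0]-c[0],w[:,1]-c[1])<r)&(w[:,2]>.018)&(w[:,2]<.04);p=w[m]*1000
        print(n,m.sum(),'mid',((p.min(0)+p.max(0))/2).round(1),'ext',np.ptp(p,0).round(),'circ',np.round(cv2.minEnclosingCircle(p[:,:2].astype(np.float32)),1) if 0 else cv2.minEnclosingCircle(p[:,:2].astype(np.float32)))
E
python3 -m pendant '[[[-15,-45,0],0,1],[[-14,-40,0],0,1],[[0,0,0],0,1]]';python3 -c "
from h import *
cup()"
```

```text
time_s: 35.15
position: [0.5664, -0.0004, 0.2271]
tool_rot: [[-0.986, -0.165, -0.033], [-0.164, 0.986, -0.027], [0.037, -0.021, -0.999]]
ft_force: [0.4, 0.8, 1.6]
grip_width: 0.0852
side 60 mid [ 509.7 -148.4   23.6] ext [43. 45. 11.] circ ((510.9206848144531, -148.6006317138672), 23.600112915039062)
top 33 mid [ 515.7 -152.    25.5] ext [37. 44. 15.] circ ((515.7225341796875, -151.942138671875), 22.511886596679688)
```

```bash
python3 -m pendant '[[[-18,-50,0],0,1],[[-18,-50,0],0,1],[[-17,-50,-10],0,1],[[0,0,-40],0,1],[[0,0,-40],0,1],[[0,0,-40],0,1],[[0,0,-40],0,1],[[0,0,0],0,1]]'
```

```text
time_s: 36.25
position: [0.515, -0.1453, 0.0491]
tool_rot: [[-0.983, -0.178, -0.034], [-0.177, 0.984, -0.025], [0.038, -0.018, -0.999]]
ft_force: [0.9, -1.2, 1.1]
grip_width: 0.0851
```

```bash
python3 -m pendant '[[[-2,-5,-25],0,1],[[0,0,-12],0,1],[[0,0,0],0,1]]' 20; python3 -m pendant '[[[0,0,-2],0,-1],[[0,0,0],0,-1],[[0,0,0],0,-1],[[0,0,0],0,-1],[[0,0,0],0,-1]]'
```

```text
time_s: 36.62
position: [0.5159, -0.1498, 0.0148]
tool_rot: [[-0.983, -0.18, -0.029], [-0.179, 0.983, -0.027], [0.033, -0.021, -0.999]]
ft_force: [-0.1, -1.5, 0.4]
grip_width: 0.0854
time_s: 37.25
position: [0.5175, -0.15, 0.0158]
tool_rot: [[-0.983, -0.18, -0.024], [-0.18, 0.983, -0.029], [0.029, -0.025, -0.999]]
ft_force: [0.4, 0.6, -1.0]
grip_width: 0.0422
```

```bash
python3 -m pendant '[[[0,0,10],0,-1],[[0,0,40],0,-1],[[0,0,50],0,-1],[[0,0,50],0,-1],[[0,0,50],0,-1],[[0,0,10],0,-1],[[0,0,0],0,-1]]'; python3 -m pendant '[[[1,40,0],-0.015,-1],[[1,45,0],0,-1],[[1,45,0],0,-1],[[1,45,0],0,-1],[[1,45,0],0,-1],[[0,0,0],0,-1],[[0,0,0],0,-1]]'
```

```text
time_s: 38.12
position: [0.5155, -0.1492, 0.235]
tool_rot: [[-0.983, -0.18, -0.024], [-0.179, 0.983, -0.029], [0.029, -0.024, -0.999]]
ft_force: [-0.6, 0.7, -1.1]
grip_width: 0.042
time_s: 39.0
position: [0.5162, 0.0771, 0.2238]
tool_rot: [[-0.986, -0.163, -0.045], [-0.162, 0.986, -0.025], [0.048, -0.017, -0.999]]
ft_force: [-0.2, -0.3, 0.1]
grip_width: 0.042
```

```bash
python3 -m pendant '[[[4,-5,-40],0,-1],[[0,0,-40],0,-1],[[0,0,-20],0,-1],[[0,0,0],0,-1],[[0,0,0],0,-1]]'; python3 -c "
from h import *
print(env.observe()['position'])"
```

```text
time_s: 39.62
position: [0.5205, 0.067, 0.12]
tool_rot: [[-0.987, -0.156, -0.046], [-0.155, 0.988, -0.025], [0.049, -0.018, -0.999]]
ft_force: [0.7, 0.8, 0.5]
grip_width: 0.0424
[0.52046666 0.06704271 0.11996563]
```

```bash
python3 -m pendant '[[[6,5,-4],0,-1],[[0,0,0],0,-1]]'
python3 - <<'E'
from h import *
s=env.observe();print(s['position'])
for n in('side','top'):
    im,D=viewer.get_image(n);W=cloud(n,D)
    q=trayfit(W,.16,(.599,.085),9)
im,D=shot('side','u1',6,(210,110,310,200))
E
```

```text
time_s: 39.88
position: [0.5274, 0.0719, 0.1171]
tool_rot: [[-0.987, -0.156, -0.044], [-0.155, 0.988, -0.025], [0.047, -0.018, -0.999]]
ft_force: [0.3, 0.5, 0.8]
grip_width: 0.0422
[0.52738913 0.07191358 0.11705081]
tray [596.5  83.9  10.1] 255 1.51
tray [600.7  83.8   9.9] 171 1.44
```

View pics/u1.png

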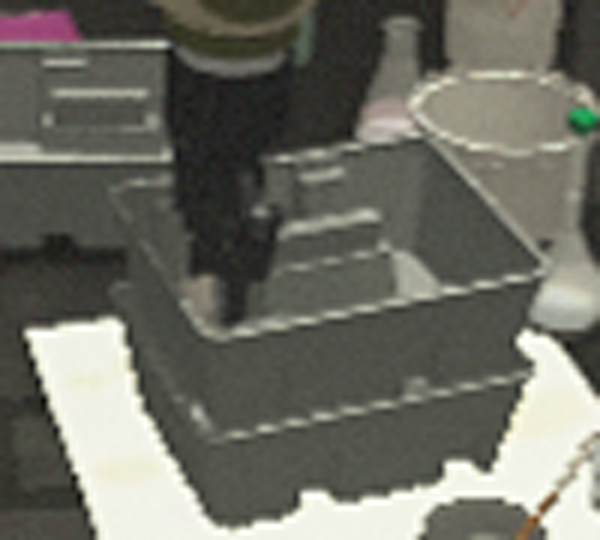

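```bash
python3 -m pendant '[[[0,0,-6],0,-1],[[0,0,-6],0,-1],[[0,0,0],0,-1]]'; python3 -m pendant '[[[0,0,-4],0,-1],[[0,0,0],0,-1]]'; python3 -m pendant '[[[0,0,-3],0,-1],[[0,0,0],0,-1]]'
```

```text
time_s: 40.4
position: [0.5267, 0.0718, 0.1042]
tool_rot: [[-0.987, -0.156, -0.044], [-0.155, 0.988, -0.025], [0.048, -0.018, -0.999]]
ft_force: [0.7, 0.1, -0.1]
grip_width: 0.0424
time_s: 40.65
position: [0.5267, 0.0718, 0.0999]
tool_rot: [[-0.987, -0.156, -0.044], [-0.155, 0.988, -0.025], [0.048, -0.018, -0.999]]
ft_force: [-0.2, 0.2, -0.7]
grip_width: 0.0419
time_s: 40.9
position: [0.5268, 0.0718, 0.0968]
tool_rot: [[-0.987, -0.156, -0.044], [-0.155, 0.988, -0.025], [0.048, -0.018, -0.999]]
ft_force: [-0.1, -0.2, -0.3]
grip_width: 0.0425
```

```bash
python3 -m pendant '[[[0,0,-2],0,-1],[[0,0,0],0,0.36],[[0,0,0],0,0.36],[[0,0,0],0,0.36],[[0,0,4],0,0.36],[[0,0,30],0,0.36],[[0,0,50],0,0.6],[[0,0,50],0,1],[[0,0,0],0,1]]'; python3 -m pendant '[[[0,50,0],0,1],[[0,50,0],0,1],[[-5,50,0],0,1],[[-5,50,0],0,1],[[0,0,0],0,1]]'
python3 - <<'E'
from h import *
s=env.observe();print(s['position'].round(3))
for n in('side','top'):
    im,D=shot(n,'w_'+n,1);W=cloud(n,D)
    trayfit(W,.16,(.599,.085),9); trayfit(W,.086,(.505,.415),-10)
    w=W.reshape(-1,3);m=(np.hypot(w[:,0]-.525,w[:,1]-.072)<.02);p=w[m]*1000;print('cup',len(p),np.percentile(p[:,2],[5,50,95]).round())
    handlefit(W,.09,(.505,.416))
E
```

```text
time_s: 42.02
position: [0.5262, 0.0718, 0.2338]
tool_rot: [[-0.987, -0.156, -0.044], [-0.155, 0.988, -0.025], [0.047, -0.018, -0.999]]
ft_force: [-0.0, -0.9, -0.7]
grip_width: 0.0855
time_s: 42.65
position: [0.5141, 0.2768, 0.2296]
tool_rot: [[-0.987, -0.153, -0.05], [-0.152, 0.988, -0.027], [0.053, -0.019, -0.998]]
ft_force: [0.2, -1.4, -0.4]
grip_width: 0.0855
[0.514 0.277 0.23 ]
tray [596.6  84.5  10. ] 278 1.59
tray [502.6 416.2  -9.9] 186 1.72
cup 20 [ 26.  44. 109.]
handle [500.9 416.3] [16.5 67.1] 80.9 42 [500.0784 415.0426]
tray [601.3  83.5  10.1] 247 1.45
tray [507.2 414.5  -9.9] 95 1.33
cup 80 [  7.  83. 109.]
handle [541.  409.6] [4.2 0. ] 94.7 2 [541.0124  409.59564]
```

```bash
python3 -m pendant '[[[-2,50,0],-0.16,1],[[-2,48,0],-0.168,1],[[-2,40,0],0,1],[[0,0,-40],0,1],[[0,0,-40],0,1],[[0,0,-35],0,1],[[0,0,0],0,1],[[0,0,0],0,1]]' 60;python3 -c "
from h import *
s=env.observe();R=s['tool_rot'];print(np.degrees(np.arctan2(R[1,0],R[0,0])),s['position'].round(4))"
```

```text
time_s: 43.75
position: [0.5135, 0.4059, 0.1115]
tool_rot: [[-0.978, 0.201, -0.056], [0.202, 0.979, -0.01], [0.053, -0.022, -0.998]]
ft_force: [-0.1, -0.3, 0.7]
grip_width: 0.0854
168.32007435750015 [0.5135 0.4059 0.1115]
```

```bash
python3 -m pendant '[[[-6,9,0],0.03,1],[[0,0,-25],0,1],[[0,0,-8],0,1],[[0,0,0],0,1]]';python3 -c "
from h import *
s=env.observe();R=s['tool_rot'];print(np.degrees(np.arctan2(R[1,0],R[0,0])),s['position'].round(4))"
```

```text
time_s: 44.25
position: [0.5087, 0.4171, 0.0837]
tool_rot: [[-0.985, 0.168, -0.048], [0.168, 0.986, -0.007], [0.046, -0.015, -0.999]]
ft_force: [-0.1, 0.1, 0.6]
grip_width: 0.0853
170.29459868951287 [0.5087 0.4171 0.0837]
```

```bash
python3 -m pendant '[[[-4,-1,-10],0,1],[[0,0,-1],0,1]]'; python3 -m pendant '[[[0,0,0],0,-1],[[0,0,0],0,-1],[[0,0,0],0,-1],[[0,0,0],0,-1],[[0,0,0],0,-1],[[0,0,0],0,-1]]' 60; python3 -m pendant '[[[0,0,5],0,-1],[[0,0,15],0,-1],[[0,0,40],0,-1],[[0,0,45],0,-1],[[0,0,0],0,-1]]'
```

```text
time_s: 44.5
position: [0.5047, 0.4165, 0.0735]
tool_rot: [[-0.985, 0.167, -0.046], [0.168, 0.986, -0.006], [0.044, -0.014, -0.999]]
ft_force: [0.1, -0.5, -0.3]
grip_width: 0.0854
time_s: 45.25
position: [0.5053, 0.4167, 0.0746]
tool_rot: [[-0.985, 0.168, -0.044], [0.168, 0.986, -0.005], [0.043, -0.012, -0.999]]
ft_force: [-0.6, -0.6, 0.6]
grip_width: 0.0124
time_s: 45.88
position: [0.5046, 0.4164, 0.1848]
tool_rot: [[-0.985, 0.167, -0.045], [0.168, 0.986, -0.006], [0.043, -0.013, -0.999]]
ft_force: [-0.7, 0.5, -2.6]
grip_width: 0.0124
```

```bash
python3 -m pendant '[[[0,0,50],0,-1],[[0,0,50],0,-1],[[0,0,40],0,-1],[[13,-40,5],0.115,-1],[[13,-46,0],0.115,-1],[[13,-46,0],0.115,-1],[[13,-46,0],0,-1],[[13,-46,0],0,-1],[[13,-46,0],0,-1],[[13,-46,0],0,-1],[[0,0,0],0,-1],[[0,0,0],0,-1]]'
cat > tf.py <<'E'
from h import *
s=env.observe();R=s['tool_rot'];print(np.degrees(np.arctan2(R[1,0],R[0,0])),s['position'].round(4))
u=s['position'][2]-.074
for n in('side','top'):
    im,D=viewer.get_image(n);np.savez('last_%s.npz'%n,im=im,D=D);W=cloud(n,D)
    q=trayfit(W,.16,(.599,.084),10); q=trayfit(W,u+.086,s['position'][:2],9)
E
python3 tf.py
```

```text
time_s: 47.38
position: [0.5929, 0.0898, 0.3259]
tool_rot: [[-0.98, -0.19, -0.055], [-0.188, 0.982, -0.028], [0.06, -0.017, -0.998]]
ft_force: [-0.0, 0.2, -2.1]
grip_width: 0.0122
-169.12015554421242 [0.5929 0.0898 0.3259]
tray [596.4  84.3   9.8] 236 1.52
tray [589.7  87.9  11.1] 293 1.39
tray [602.3  82.9   9.7] 59 1.32
tray [594.3  88.5  10.9] 145 1.59
```

```bash
python3 -m pendant '[[[7,-5,-30],-0.02,-1],[[0,0,-30],0,-1],[[0,0,-20],0,-1],[[0,0,0],0,-1],[[0,0,0],0,-1]]'; python3 tf.py
```

```text
time_s: 48.1
position: [0.599, 0.0906, 0.2456]
tool_rot: [[-0.983, -0.178, -0.053], [-0.177, 0.984, -0.027], [0.057, -0.018, -0.998]]
ft_force: [0.3, 0.3, -0.8]
grip_width: 0.0127
-169.80991190244222 [0.599  0.0906 0.2456]
tray [596.9  84.5   9.8] 164 1.28
tray [595.5  88.7  10. ] 262 1.53
tray [601.9  82.8  10. ] 66 1.1
tray [600.7  89.1  10.3] 111 1.57
```

```bash
python3 -m pendant '[[[1,-5,-4],0,-1],[[0,0,-5],0,-1],[[0,0,0],0,-1]]'; python3 tf.py
```

```text
time_s: 48.58
position: [0.6004, 0.0849, 0.237]
tool_rot: [[-0.983, -0.177, -0.051], [-0.176, 0.984, -0.027], [0.055, -0.018, -0.998]]
ft_force: [0.8, -0.9, -1.0]
grip_width: 0.0124
-169.84014265946797 [0.6004 0.0849 0.237 ]
tray [596.8  84.2  10. ] 164 1.3
tray [597.   82.9  10.1] 271 1.42
tray [601.2  85.2  10.6] 39 0.92
tray [602.1  83.4  10. ] 117 1.64
```

```bash
python3 -m pendant '[[[0,1,-6],0,-1],[[0,0,-4],0,-1],[[0,0,0],0,-1]]'; python3 -m pendant '[[[0,0,-3],0,-1],[[0,0,0],0,-1]]'; python3 -m pendant '[[[0,0,-3],0,-1],[[0,0,0],0,-1]]'
```

```text
time_s: 49.05
position: [0.6005, 0.0861, 0.2266]
tool_rot: [[-0.983, -0.177, -0.05], [-0.176, 0.984, -0.027], [0.054, -0.018, -0.998]]
ft_force: [0.1, -0.3, -1.6]
grip_width: 0.013
time_s: 49.3
position: [0.6006, 0.0861, 0.2237]
tool_rot: [[-0.983, -0.177, -0.049], [-0.176, 0.984, -0.028], [0.053, -0.018, -0.998]]
ft_force: [0.3, -0.2, -1.0]
grip_width: 0.0126
time_s: 49.55
position: [0.6011, 0.0858, 0.223]
tool_rot: [[-0.983, -0.177, -0.045], [-0.176, 0.984, -0.028], [0.05, -0.019, -0.999]]
ft_force: [-0.9, 1.0, 0.8]
grip_width: 0.0131
```

Contact at 223 (expected 222). Release and check.

```bash
python3 -m pendant '[[[0,0,-3],0,-1],[[0,0,0],0,-1]]';  python3 -m pendant '[[[0,0,0],0,-0.4],[[0,0,0],0,-0.4],[[0,0,0],0,0.2],[[0,0,0],0,1],[[0,0,0],0,1],[[0,0,5],0,1],[[0,0,40],0,1],[[-20,0,40],0,1],[[-40,-30,0],0,1],[[-40,-40,0],0,1],[[0,-50,0],0,1],[[0,0,0],0,1]]'
python3 - <<'E'
from h import *
s=env.observe();R=s['tool_rot'];print(np.degrees(np.arctan2(R[1,0],R[0,0])),s['position'].round(4))
for n in('side','top'):
    im,D=shot(n,'x_'+n,1);W=cloud(n,D)
    q=trayfit(W,.16,(.599,.084),10);q=trayfit(W,.234,(.6,.084),10)
    w=W.reshape(-1,3);p=w[(np.abs(w[:,0]-.6)<.14)&(abs(w[:,1]-.085)<.12)&(abs(w[:,2]-.234)<.01)]
    A=np.c_[p[:,:2]-[.6,.085],np.ones(len(p))];print('rim plane',np.linalg.lstsq(A,p[:,2],rcond=None)[0].round(4),len(p), np.median(p[:,2]))
    # tools above beakers
    for nm,(c,z0) in dict(spat=((.66,-.15),.1),mark=((.66,-.265),.078)).items():
        m=(np.hypot(w[:,0]-c[0],w[:,1]-c[1])<.09)&(w[:,2]>z0)&(w[:,2]<.17);p=w[m]*1000
        if nm=='mark': p=p[abs(p[:,1]+270)<45]
        else: p=p[abs(p[:,1]+150)<50]
        o=p[np.argsort(p[:,2])];print(nm,len(p));print(o[::max(1,len(o)//8)].round().tolist())
a=np.load('last_side.npz')['im'];cv2.imwrite('pics/x1.png',cv2.resize(a[70:250,200:360,::-1],None,fx=3.3,fy=3.3,interpolation=cv2.INTER_CUBIC))
E
```

```text
time_s: 49.8
position: [0.6013, 0.0858, 0.2229]
tool_rot: [[-0.983, -0.177, -0.041], [-0.176, 0.984, -0.028], [0.046, -0.02, -0.999]]
ft_force: [-1.7, 0.3, 0.9]
grip_width: 0.0128
time_s: 51.3
position: [0.4981, -0.0368, 0.3113]
tool_rot: [[-0.983, -0.179, -0.039], [-0.177, 0.984, -0.03], [0.044, -0.023, -0.999]]
ft_force: [0.9, 0.5, -0.6]
grip_width: 0.0851
-169.76868106398285 [ 0.4981 -0.0368  0.3113]
tray [593.7  90.9  13.6] 146 2.15
tray [597.5  83.   10.3] 271 1.59
rim plane [-0.0035 -0.0042  0.2312] 539 0.2318163695537591
spat 37
[[675.0, -142.0, 101.0], [678.0, -142.0, 105.0], [682.0, -139.0, 110.0], [685.0, -140.0, 115.0], [687.0, -142.0, 121.0], [689.0, -144.0, 126.0], [700.0, -131.0, 132.0], [696.0, -130.0, 136.0], [701.0, -137.0, 140.0], [701.0, -135.0, 147.0]]
mark 83
[[642.0, -268.0, 79.0], [640.0, -260.0, 84.0], [650.0, -269.0, 91.0], [644.0, -265.0, 97.0], [650.0, -265.0, 104.0], [656.0, -263.0, 109.0], [659.0, -261.0, 116.0], [669.0, -248.0, 124.0], [663.0, -257.0, 128.0]]
tray [591.7  63.3  10.9] 107 2.56
tray [602.1  81.7  10.2] 201 1.69
rim plane [-0.0089 -0.0196  0.2351] 349 0.234734934778086
spat 21
[[677.0, -143.0, 104.0], [660.0, -178.0, 107.0], [683.0, -142.0, 112.0], [691.0, -142.0, 117.0], [689.0, -137.0, 120.0], [693.0, -141.0, 124.0], [699.0, -136.0, 130.0], [694.0, -140.0, 133.0], [706.0, -135.0, 137.0], [700.0, -139.0, 141.0], [706.0, -134.0, 149.0]]
mark 38
[[643.0, -274.0, 79.0], [646.0, -264.0, 82.0], [645.0, -268.0, 86.0], [646.0, -267.0, 96.0], [649.0, -266.0, 102.0], [656.0, -260.0, 107.0], [658.0, -259.0, 115.0], [661.0, -262.0, 122.0], [671.0, -252.0, 129.0], [670.0, -256.0, 132.0]]
```

View pics/x1.png

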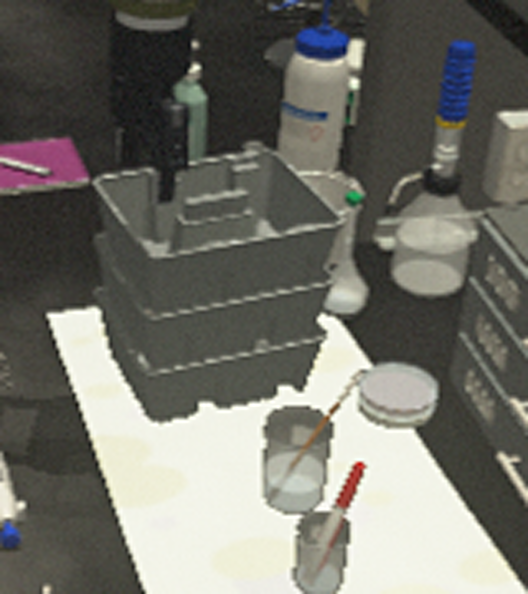

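```bash
python3 -m pendant '[[[40,-25,-20],0,1],[[40,-25,-20],0,1],[[40,-25,-20],0,1],[[40,-25,-20],0,1],[[32,-2,-10],0,1],[[0,0,0],0,1],[[0,0,0],0,1]]' 20;python3 -c "
from h import *
s=env.observe();R=s['tool_rot'];print(np.degrees(np.arctan2(R[1,0],R[0,0])),s['position'].round(4))"
```

```text
time_s: 52.28
position: [0.6983, -0.1293, 0.218]
tool_rot: [[-0.98, -0.193, -0.036], [-0.192, 0.981, -0.029], [0.041, -0.021, -0.999]]
ft_force: [0.2, -0.3, 0.6]
grip_width: 0.0851
-168.90722017846903 [ 0.6983 -0.1293  0.218 ]
```

```bash
python3 -m pendant '[[[-5,-10,-40],0,1],[[0,0,-40],0,1],[[0,0,-28],0,1],[[0,0,0],0,1],[[0,0,0],0,1]]';python3 -m pendant '[[[0,0,0],0,-1],[[0,0,0],0,-1],[[0,0,0],0,-1],[[0,0,0],0,-1],[[0,0,0],0,-1],[[0,0,0],0,-1]]' 20
```

```text
time_s: 52.9
position: [0.6922, -0.1359, 0.115]
tool_rot: [[-0.98, -0.197, -0.027], [-0.196, 0.98, -0.032], [0.033, -0.026, -0.999]]
ft_force: [-0.4, -0.5, 0.5]
grip_width: 0.0854
time_s: 53.65
position: [0.6932, -0.1361, 0.1189]
tool_rot: [[-0.98, -0.197, -0.022], [-0.196, 0.98, -0.034], [0.028, -0.029, -0.999]]
ft_force: [-0.2, 1.1, 0.4]
grip_width: 0.0109
```

```bash
python3 -m pendant '[[[0,0,0],0,0],[[0,0,0],0,0],[[-4,0,-8],0,0],[[-2,0,-8],0,0],[[0,0,-3],0,-1],[[0,0,-3],0,-1],[[0,0,-3],0,-1],[[0,0,0],0,-1],[[0,0,0],0,-1]]' 20;python3 -m pendant '[[[1,0,10],0,-1],[[1,0,25],0,-1],[[0,0,40],0,-1],[[0,0,50],0,-1],[[0,0,0],0,-1]]'
```

```text
time_s: 54.78
position: [0.6868, -0.1366, 0.0956]
tool_rot: [[-0.98, -0.197, -0.02], [-0.196, 0.98, -0.036], [0.026, -0.031, -0.999]]
ft_force: [-0.3, -0.2, 0.7]
grip_width: 0.011
time_s: 55.4
position: [0.6894, -0.1362, 0.2255]
tool_rot: [[-0.98, -0.197, -0.018], [-0.196, 0.98, -0.035], [0.025, -0.031, -0.999]]
ft_force: [-0.3, 0.3, -0.9]
grip_width: 0.0107
```

```bash
python3 -m pendant '[[[-10,0,50],-0.02,-1],[[-10,0,50],0,-1],[[-10,20,35],0,-1],[[-15,40,0],0,-1],[[-15,40,0],0,-1],[[-14,40,0],0,-1],[[-14,34,0],0,-1],[[0,0,0],0,-1],[[0,0,0],0,-1]]'
python3 - <<'E'
from h import *
s=env.observe();R=s['tool_rot'];print(np.degrees(np.arctan2(R[1,0],R[0,0])),s['position'].round(4))
im,D=shot('side','y1',5,(210,20,330,150));W=cloud('side',D)
w=W.reshape(-1,3);p=s['position']
m=(abs(w[:,0]-p[0]+.04)<.08)&(abs(w[:,1]-p[1])<.05)&(w[:,2]>.242)&(w[:,2]<p[2]-.002);o=w[m][np.argsort(w[m][:,2])]*1000;print(len(o),o[::max(1,len(o)//10)].round().tolist())
E
```

```text
time_s: 56.52
position: [0.5981, 0.0423, 0.3581]
tool_rot: [[-0.984, -0.176, -0.027], [-0.175, 0.984, -0.031], [0.032, -0.026, -0.999]]
ft_force: [0.1, -0.3, -0.7]
grip_width: 0.0109
-169.89479180771102 [0.5981 0.0423 0.3581]
58 [[522.0, 25.0, 265.0], [523.0, 31.0, 273.0], [533.0, 30.0, 277.0], [532.0, 26.0, 283.0], [540.0, 32.0, 294.0], [543.0, 30.0, 299.0], [547.0, 32.0, 308.0], [557.0, 33.0, 318.0], [560.0, 30.0, 327.0], [568.0, 37.0, 334.0], [571.0, 38.0, 344.0], [577.0, 34.0, 353.0]]
```

View pics/y1.png

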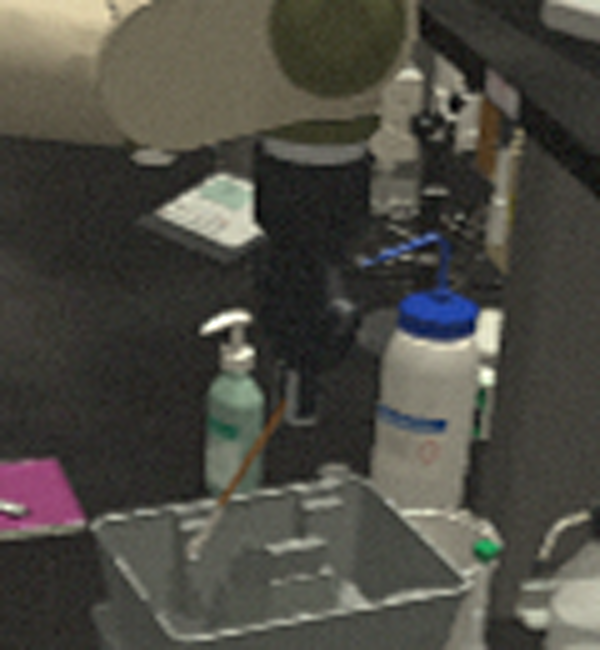

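```bash
python3 -m pendant '[[[0,-1,-30],0,-1],[[0,-1,-30],0,-1],[[0,0,-25],0,-1],[[0,0,0],0,-1]]'; python3 -m pendant '[[[0,0,-6],0,-1],[[0,0,-6],0,-1],[[0,0,0],0,-1]]'
```

```text
time_s: 57.08
position: [0.5996, 0.0358, 0.2694]
tool_rot: [[-0.985, -0.171, -0.028], [-0.17, 0.985, -0.031], [0.033, -0.026, -0.999]]
ft_force: [-0.8, -0.3, 0.3]
grip_width: 0.0111
time_s: 57.45
position: [0.6008, 0.0347, 0.2588]
tool_rot: [[-0.985, -0.169, -0.024], [-0.168, 0.985, -0.032], [0.029, -0.027, -0.999]]
ft_force: [0.6, 0.4, 0.1]
grip_width: 0.0105
```

```bash
python3 -m pendant '[[[-1,4,-5],0,-1],[[0,0,-3],0,-1]]'; python3 -m pendant '[[[7,1,-7],0,-1],[[8,1,-7],0,-1],[[0,0,0],0,-1]]'
```

```text
time_s: 57.7
position: [0.5999, 0.0391, 0.2512]
tool_rot: [[-0.985, -0.169, -0.023], [-0.169, 0.985, -0.032], [0.028, -0.027, -0.999]]
ft_force: [0.7, 0.9, -0.1]
grip_width: 0.0108
time_s: 58.08
position: [0.6162, 0.0412, 0.2366]
tool_rot: [[-0.985, -0.17, -0.022], [-0.169, 0.985, -0.032], [0.027, -0.028, -0.999]]
ft_force: [-0.1, 0.6, 2.6]
grip_width: 0.0108
```

```bash
python3 -m pendant '[[[6,1,-7],0,-1],[[6,1,-7],0,-1],[[0,0,0],0,-1]]'; python3 -m pendant '[[[5,1,-8],0,-1],[[4,1,-7],0,-1],[[0,0,0],0,-1]]'
```

```text
time_s: 58.45
position: [0.6292, 0.0434, 0.2212]
tool_rot: [[-0.985, -0.17, -0.022], [-0.169, 0.985, -0.032], [0.027, -0.028, -0.999]]
ft_force: [-0.4, 0.6, 0.6]
grip_width: 0.0016
time_s: 58.82
position: [0.6389, 0.0453, 0.2052]
tool_rot: [[-0.985, -0.17, -0.022], [-0.169, 0.985, -0.033], [0.027, -0.028, -0.999]]
ft_force: [0.4, 0.1, 0.8]
grip_width: 0.0017
```

```bash
python3 -m pendant '[[[0,0,3],0,-1],[[0,0,40],0,-1],[[0,0,50],0,-1],[[0,-40,20],0,1],[[0,-50,0],0,1],[[0,-50,0],0,1],[[0,0,0],0,1]]'
python3 - <<'E'
from h import *
s=env.observe();print(s['position'].round(3))
a,_=shot('side','z1',1);b,D=shot('top','z2',1)
A=cv2.resize(a[70:160,215:305,::-1],(400,400),interpolation=cv2.INTER_CUBIC);B=cv2.resize(b[120:220,190:290,::-1],(400,400),interpolation=cv2.INTER_CUBIC)
cv2.imwrite('pics/z.png',np.hstack([A,B]))
E
```

```text
time_s: 59.7
position: [0.6371, -0.0971, 0.3232]
tool_rot: [[-0.985, -0.172, -0.021], [-0.171, 0.985, -0.032], [0.026, -0.028, -0.999]]
ft_force: [0.5, 0.4, -0.4]
grip_width: 0.0738
[ 0.637 -0.097  0.323]
```

View pics/z.png

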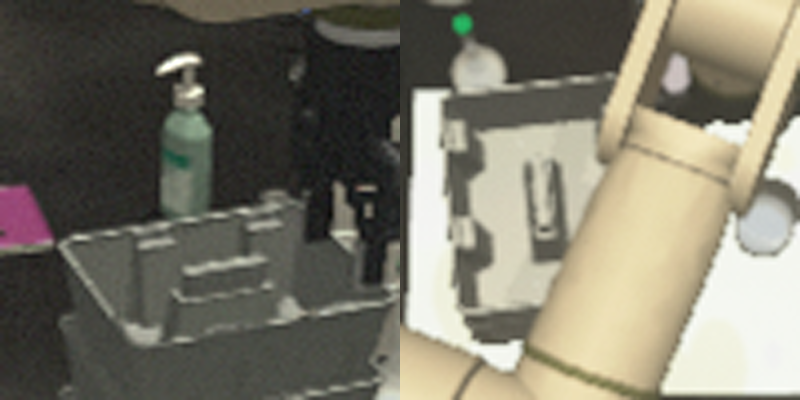

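```bash
python3 -m pendant '[[[5,-50,0],0.13,1],[[5,-50,0],0.13,1],[[5,-50,-20],0,1],[[0,0,-20],0,1],[[0,0,0],0,1]]'
python3 - <<'E'
from h import *
s=env.observe();R=s['tool_rot'];print(np.degrees(np.arctan2(R[1,0],R[0,0])),s['position'].round(4))
for n in('side','top'):
    im,D=viewer.get_image(n);np.savez('last_%s.npz'%n,im=im,D=D);W=cloud(n,D);w=W.reshape(-1,3)
    i=im.reshape(-1,3).astype(int)
    red=(i[:,0]>i[:,1]+50)&(i[:,0]>i[:,2]+50)&(np.hypot(w[:,0]-.65,w[:,1]+.26)<.06)&(w[:,2]>.06);p=w[red]*1000
    if len(p)>5:
        c=np.median(p,0);d=np.linalg.svd(p-p.mean(0))[2][0];d*=np.sign(d[2]);print(n,'marker',len(p),p.mean(0).round(),d.round(2),np.degrees(np.arctan2(d[1],d[0])),p[:,2].max())
    x=w-[.6,.0825,0];tx=x@[.984,.177,0];ty=x@[-.177,.984,0]
    br=(i[:,0]>i[:,2]+35)&(i[:,0]>i[:,1]+12)&(abs(tx)<.11)&(abs(ty)<.09)
    for k in np.where(br)[0]: print('brown',divmod(k,512)[::-1],i[k],(np.array([tx[k],ty[k],w[k,2]])*1000).round())
E
```

```text
time_s: 60.42
position: [0.654, -0.2398, 0.2839]
tool_rot: [[-0.898, -0.44, -0.01], [-0.439, 0.898, -0.034], [0.024, -0.027, -0.999]]
ft_force: [0.0, 0.2, -0.1]
grip_width: 0.0856
-153.94930026619357 [ 0.654  -0.2398  0.2839]
side marker 48 [ 656. -262.  111.] [0.42 0.25 0.87] 30.896071225504436 128.5934937162761
brown (np.int64(247), np.int64(158)) [214 201 176] [ 30. -90. 240.]
brown (np.int64(246), np.int64(162)) [208 192 163] [ 16. -84. 233.]
brown (np.int64(243), np.int64(166)) [227 211 179] [  4. -71. 223.]
brown (np.int64(242), np.int64(167)) [223 207 176] [  4. -66. 211.]
brown (np.int64(243), np.int64(167)) [221 203 170] [  1. -70. 220.]
brown (np.int64(242), np.int64(168)) [216 193 160] [ -1. -66. 214.]
brown (np.int64(242), np.int64(169)) [211 195 166] [ -6. -65. 216.]
brown (np.int64(241), np.int64(170)) [222 206 176] [ -7. -61. 208.]
brown (np.int64(240), np.int64(171)) [227 210 177] [-11. -57. 210.]
brown (np.int64(241), np.int64(171)) [222 207 179] [  5. -60. 154.]
brown (np.int64(239), np.int64(172)) [221 206 177] [-14. -52. 207.]
brown (np.int64(240), np.int64(172)) 
[... 350 characters left out ...]
72] [-23. -47. 195.]
brown (np.int64(237), np.int64(176)) [225 208 174] [-27. -42. 199.]
brown (np.int64(236), np.int64(177)) [218 202 174] [-30. -38. 195.]
brown (np.int64(237), np.int64(177)) [214 196 164] [-32. -42. 199.]
brown (np.int64(236), np.int64(178)) [209 193 163] [-32. -37. 186.]
brown (np.int64(235), np.int64(179)) [218 201 171] [-36. -33. 187.]
brown (np.int64(236), np.int64(179)) [185 168 140] [-27. -36. 155.]
brown (np.int64(235), np.int64(180)) [205 186 157] [-40. -32. 187.]
brown (np.int64(234), np.int64(181)) [221 202 169] [-43. -28. 184.]
brown (np.int64(235), np.int64(181)) [182 168 143] [-36. -31. 155.]
brown (np.int64(234), np.int64(182)) [207 191 165] [-46. -27. 180.]
```

Run:
```python
from h import *
for n in('side','top'):
    d=np.load('last_%s.npz'%n);im=d['im'];W=cloud(n,d['D']);w=W.reshape(-1,3);i=im.reshape(-1,3).astype(int)
    x=w-[.6,.0825,0];tx=x@[.984,.177,0]*1000;ty=x@[-.177,.984,0]*1000;z=w[:,2]*1000
    m=(z>238)&(z<275)&(abs(tx-20)<70)&(ty<-60)&(ty>-135)
    print(n);print([(tuple(int(t) for t in divmod(k,512)[::-1]),i[k].tolist(),[int(tx[k]),int(ty[k]),int(z[k])]) for k in np.where(m)[0]])
a=np.load('last_side.npz')['im'];b=np.load('last_top.npz')['im']
A=cv2.resize(a[70:160,215:305,::-1],(400,400),interpolation=cv2.INTER_CUBIC);B=cv2.resize(b[140:200,220:280,::-1],(400,400),interpolation=cv2.INTER_CUBIC)
cv2.imwrite('pics/zz.png',np.hstack([A,B]))
```

```text
side
[((283, 140), [160, 157, 136], [25, -95, 241]), ((284, 140), [131, 130, 115], [27, -99, 242])]
top
[((246, 147), [172, 170, 152], [75, -90, 239]), ((245, 148), [205, 204, 182], [71, -86, 239]), ((247, 148), [122, 122, 114], [71, -94, 238]), ((247, 149), [180, 183, 169], [66, -93, 239]), ((247, 156), [217, 216, 195], [37, -90, 240]), ((248, 156), [237, 236, 224], [35, -94, 244]), ((249, 156), [246, 247, 238], [35, -98, 243]), ((247, 157), [189, 181, 160], [34, -90, 238]), ((248, 157), [228, 218, 189], [32, -94, 241]), ((249, 157), [243, 240, 228], [31, -97, 243]), ((247, 158), [214, 201, 176], [29, -89, 239]), ((248, 158), [241, 236, 220], [28, -93, 241]), ((248, 159), [245, 244, 231], [24, -93, 242]), ((248, 165), [135, 133, 118], [0, -90, 239]), ((249, 166), [216, 220, 206], [-3, -93, 239]), ((249, 167), [235, 237, 227], [-7, -93, 239]), ((247, 170), [200, 197, 176], [-19, -84, 238]), ((249, 170), [238, 239, 228], [-20, -92, 240]), ((250, 173), [234, 237, 228], [-32, -94, 240]), ((248, 174), [216, 211, 190], [-35, -86, 238]), ((250, 175), [225, 227, 215], [-40, -93, 239])]
```

```bash
python3 -m pendant '[[[-2,38,0],-0.167,1],[[-2,38,0],-0.167,1],[[-2,38,0],-0.167,1],[[-2,38,0],-0.167,1],[[-2,38,0],-0.167,1],[[0,38,0],-0.165,1],[[0,0,0],0,1],[[0,0,0],0,1]]' 40; python3 -c "
from h import *
s=env.observe();R=s['tool_rot'];print(np.degrees(np.arctan2(R[1,0],R[0,0])),s['position'].round(4),s['tool_rot'][:,2])"
```

```text
time_s: 61.52
position: [0.6443, 0.0029, 0.2978]
tool_rot: [[-0.844, 0.536, -0.021], [0.537, 0.843, -0.022], [0.006, -0.029, -1.0]]
ft_force: [0.8, -0.2, 0.9]
grip_width: 0.0848
147.53739846193423 [0.6443 0.0029 0.2978] [-0.02051469 -0.02158271 -0.99955657]
```

```bash
python3 -m pendant '[[[0,-8,-25],0,1],[[0,0,-22],0,1],[[0,0,0],0,1]]'; python3 -m pendant '[[[0,0,-6],0,1],[[0,0,0],0,1]]'
```

```text
time_s: 61.9
position: [0.6446, -0.0072, 0.2517]
tool_rot: [[-0.845, 0.535, -0.017], [0.535, 0.845, -0.023], [0.002, -0.028, -1.0]]
ft_force: [0.6, -1.3, 0.1]
grip_width: 0.0855
time_s: 62.15
position: [0.6452, -0.008, 0.2473]
tool_rot: [[-0.845, 0.535, -0.014], [0.535, 0.845, -0.023], [-0.0, -0.027, -1.0]]
ft_force: [-0.6, -0.2, 0.5]
grip_width: 0.0853
```

```bash
python3 -m pendant '[[[0,1,-9],0,1],[[0,0,-2],0,-1],[[0,0,-1],0,-1],[[0,0,-1],0,-1],[[0,0,-1],0,-1],[[0,0,-1],0,-1],[[0,0,0],0,-1]]' 40
```

```text
time_s: 63.02
position: [0.6465, -0.0062, 0.2342]
tool_rot: [[-0.846, 0.534, -0.008], [0.534, 0.845, -0.023], [-0.006, -0.023, -1.0]]
ft_force: [-0.1, 2.3, 2.8]
grip_width: 0.0069
```

```bash
python3 -m pendant '[[[0,0,4],0,-1],[[0,0,10],0,-1],[[0,0,15],0,-1],[[0,0,0],0,-1]]'
python3 - <<'E'
from h import *
s=env.observe();p=s['position'];print(p)
im,D=viewer.get_image('side');w=cloud('side',D).reshape(-1,3)
x=w-[.6,.0825,0];tx=x@[.984,.177,0]*1000;ty=x@[-.177,.984,0]*1000;z=w[:,2]*1000
a=im.copy();cv2.imwrite('pics/q.png',cv2.resize(a[70:160,215:305,::-1],None,fx=6,fy=6,interpolation=cv2.INTER_CUBIC))
E
```

```text
time_s: 63.52
position: [0.6458, -0.007, 0.2642]
tool_rot: [[-0.845, 0.534, -0.01], [0.534, 0.845, -0.024], [-0.004, -0.026, -1.0]]
ft_force: [0.9, -0.4, -1.0]
grip_width: 0.0068
[ 0.64584273 -0.0069687   0.26415528]
```

View pics/q.png

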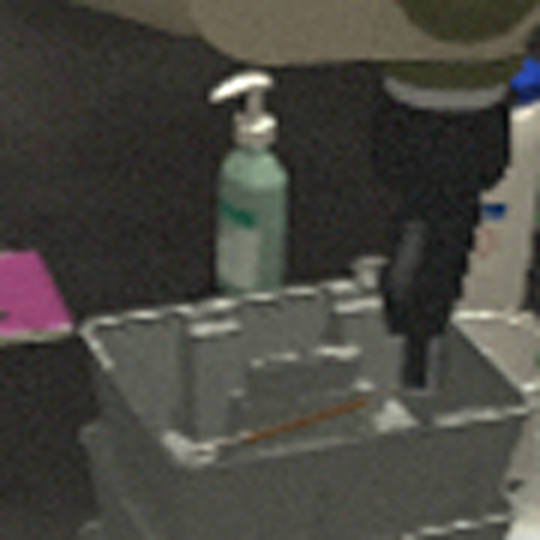

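```bash
python3 -m pendant '[[[0,0,40],0,-1],[[0,0,40],0,-1],[[0,0,40],0,-1],[[0,0,0],0.18,-1],[[0,0,0],0.18,-1],[[0,0,0],0.18,-1],[[0,0,0],0.18,-1],[[0,0,0],0,-1]]'
cat > sp.py <<'E'
from h import *
s=env.observe();p=s['position'];R=s['tool_rot'];print(np.degrees(np.arctan2(R[1,0],R[0,0])),p.round(4),s['grip_width'])
for n in('side','top'):
    im,D=viewer.get_image(n);np.savez('last_%s.npz'%n,im=im,D=D);w=cloud(n,D).reshape(-1,3)
    m=(np.linalg.norm(w-p,axis=1)<.19)&(w[:,2]>.247)&(w[:,2]<p[2]-.004);q=w[m]*1000
    if len(q)<8: print(n,len(q));continue
    for _ in range(4):
        c=np.median(q,0) if _==0 else q.mean(0);d=np.linalg.svd(q-c)[2][0];r=np.linalg.norm((q-c)-np.outer((q-c)@d,d),axis=1);q=q[r<max(12,np.median(r)*2)]
    d*=np.sign(d[2]);t=(q-c)@d;print(n,len(q),'dir',d.round(2),'az',np.degrees(np.arctan2(d[1],d[0])).round(1),'lo',(c+d*t.min()).round(),'hi',(c+d*t.max()).round())
E
python3 sp.py
```

```text
time_s: 64.58
position: [0.6445, -0.0075, 0.3809]
tool_rot: [[-0.985, -0.175, -0.002], [-0.175, 0.984, -0.03], [0.007, -0.03, -1.0]]
ft_force: [-0.7, -0.4, -0.8]
grip_width: 0.0008
-169.94466379853077 [ 0.6445 -0.0075  0.3809] 0.0007973461816163114
side 106 dir [0.8  0.16 0.58] az 11.2 lo [513. -34. 284.] hi [644.  -8. 379.]
top 21 dir [0.83 0.14 0.53] az 9.8 lo [516. -36. 291.] hi [588. -23. 337.]
```

```bash
python3 -m pendant '[[[3,30,0],0,-1],[[3,30,0],0,-1],[[0,0,-30],0,-1],[[0,0,-30],0,-1],[[0,0,-30],0,-1],[[0,0,0],0,-1],[[0,0,0],0,-1]]'; python3 sp.py
```

```text
time_s: 65.55
position: [0.651, 0.0542, 0.2889]
tool_rot: [[-0.988, -0.151, -0.002], [-0.151, 0.988, -0.031], [0.006, -0.03, -1.0]]
ft_force: [-0.6, 0.3, -0.5]
grip_width: 0.001
-171.29770891314217 [0.651  0.0542 0.2889] 0.000952146183054164
side 35 dir [0.8  0.16 0.57] az 11.2 lo [595.  42. 248.] hi [644.  52. 283.]
top 1
```

```bash
python3 -m pendant '[[[0,-2,-14],0.02,-1],[[0,0,-12],0,-1],[[0,0,-4],0,-1],[[0,0,0],0,-1]]' 20; python3 -m pendant '[[[3,1,-6],0,-1],[[2,0,-6],0,-1],[[0,0,0],0,-1]]'
```

```text
time_s: 66.15
position: [0.6511, 0.0518, 0.2575]
tool_rot: [[-0.985, -0.172, 0.0], [-0.172, 0.985, -0.031], [0.005, -0.03, -1.0]]
ft_force: [0.1, 0.5, -1.1]
grip_width: 0.0007
time_s: 66.53
position: [0.6569, 0.0529, 0.2455]
tool_rot: [[-0.985, -0.172, 0.002], [-0.172, 0.985, -0.031], [0.003, -0.031, -1.0]]
ft_force: [0.2, 0.1, 1.9]
grip_width: 0.0007
```

```bash
python3 -m pendant '[[[5,1,-9],0,-1],[[5,1,-9],0,-1],[[0,0,0],0,-1]]'; python3 -m pendant '[[[4,1,-9],0,-1],[[4,1,-9],0,-1],[[0,0,0],0,-1]]'
```

```text
time_s: 66.9
position: [0.6678, 0.0551, 0.2261]
tool_rot: [[-0.985, -0.172, 0.002], [-0.172, 0.985, -0.031], [0.003, -0.031, -1.0]]
ft_force: [-0.4, 0.5, 1.0]
grip_width: 0.0007
time_s: 67.28
position: [0.6761, 0.0572, 0.2064]
tool_rot: [[-0.985, -0.172, 0.001], [-0.172, 0.985, -0.031], [0.004, -0.031, -1.0]]
ft_force: [0.3, 0.6, 1.6]
grip_width: 0.0004
```

```bash
python3 -m pendant '[[[2,0,-9],0,-1],[[2,0,-9],0,-1],[[0,0,0],0,-1]]'; python3 -c "
from h import *
im,D=viewer.get_image('side');np.savez('last_side.npz',im=im,D=D);w=cloud('side',D).reshape(-1,3);i=im.reshape(-1,3).astype(int)
x=w-[.6,.0825,0];tx=x@[.984,.177,0]*1000;ty=x@[-.177,.984,0]*1000
br=(i[:,0]>i[:,2]+30)&(i[:,0]>i[:,1]+15)&(abs(tx)<120)&(abs(ty)<100)&(w[:,2]>.14)
for k in np.where(br)[0][::3]: print(divmod(k,512)[::-1],(tx[k].round(),ty[k].round(),(w[k,2]*1000).round()))
"
```

```text
time_s: 67.65
position: [0.6804, 0.0572, 0.1872]
tool_rot: [[-0.985, -0.172, 0.001], [-0.172, 0.985, -0.031], [0.004, -0.031, -1.0]]
ft_force: [-0.5, 0.4, 0.8]
grip_width: 0.0003
(np.int64(231), np.int64(46)) (np.float64(-120.0), np.float64(17.0), np.float64(537.0))
(np.int64(233), np.int64(49)) (np.float64(-119.0), np.float64(0.0), np.float64(533.0))
(np.int64(239), np.int64(50)) (np.float64(-97.0), np.float64(7.0), np.float64(526.0))
(np.int64(240), np.int64(52)) (np.float64(-97.0), np.float64(-0.0), np.float64(522.0))
(np.int64(240), np.int64(54)) (np.float64(-99.0), np.float64(-8.0), np.float64(518.0))
(np.int64(289), np.int64(55)) (np.float64(86.0), np.float64(26.0), np.float64(487.0))
(np.int64(262), np.int64(56)) (np.float64(-1.0), np.float64(50.0), np.float64(485.0))
(np.int64(265), np.int64(56)) (np.float64(7.0), np.float64(44.0), np.float64(486.0))
(np.int64(269), np.int64(56)) (np.float64(18.0), np.float64(36.0), np.float64(488.0))
(np.int64(276), np.int64(56)) (np.float64(39.0), np.float64(27.0), np.float64(489.0))
(np.int64(287), np.int64(56)) (np.float64(74.0), np.float
[... 1509 characters left out ...]
(np.int64(295), np.int64(65)) (np.float64(53.0), np.float64(-83.0), np.float64(493.0))
(np.int64(263), np.int64(66)) (np.float64(-40.0), np.float64(-50.0), np.float64(489.0))
(np.int64(266), np.int64(66)) (np.float64(-32.0), np.float64(-56.0), np.float64(490.0))
(np.int64(269), np.int64(66)) (np.float64(-25.0), np.float64(-62.0), np.float64(491.0))
(np.int64(272), np.int64(66)) (np.float64(-16.0), np.float64(-64.0), np.float64(491.0))
(np.int64(275), np.int64(66)) (np.float64(-6.0), np.float64(-66.0), np.float64(491.0))
(np.int64(287), np.int64(66)) (np.float64(28.0), np.float64(-79.0), np.float64(491.0))
(np.int64(258), np.int64(69)) (np.float64(-57.0), np.float64(-51.0), np.float64(482.0))
```

```bash
python3 -m pendant '[[[0,0,0],0,-0.6],[[0,0,0],0,-0.6],[[0,0,0],0,-0.6],[[0,0,4],0,-0.6],[[0,0,30],0,-0.6],[[0,0,40],0,-0.2],[[0,0,40],0,1],[[0,-45,0],0.09,1],[[0,-55,0],0.09,1],[[-5,-55,0],0.09,1],[[-5,-55,0],0.09,1],[[-5,-55,0],0,1]]'
python3 - <<'E'
from h import *
s=env.observe();R=s['tool_rot'];print(np.degrees(np.arctan2(R[1,0],R[0,0])),s['position'].round(4))
for n in('side','top'):
    im,D=viewer.get_image(n);np.savez('last_%s.npz'%n,im=im,D=D);w=cloud(n,D).reshape(-1,3);i=im.reshape(-1,3).astype(int)
    x=w-[.6,.0825,0];tx=x@[.984,.177,0]*1000;ty=x@[-.177,.984,0]*1000;z=w[:,2]*1000
    br=(i[:,0]>i[:,2]+28)&(i[:,0]>i[:,1]+9)&(abs(tx)<120)&(abs(ty)<100)&(z>140)&(z<270)
    print(n,br.sum());K=np.where(br)[0]
    for k in K[::max(1,len(K)//12)]: print(divmod(int(k),512)[::-1],i[k],int(tx[k]),int(ty[k]),int(z[k]))
    if n=='side':trayfit(w,.234,(.6,.083),10)
    m=(z>236)&(z<300)&(abs(tx)<110)&(abs(ty+95)<25);print('over rim',m.sum(),z[m].max() if m.any() else 0)
E
```

```text
time_s: 69.2
position: [0.664, -0.2107, 0.3098]
tool_rot: [[-0.851, -0.525, 0.019], [-0.525, 0.851, -0.029], [-0.001, -0.035, -0.999]]
ft_force: [0.2, -0.2, 0.4]
grip_width: 0.0856
-148.32834915663406 [ 0.664  -0.2107  0.3098]
side 0
tray [598.1  81.8   8.9] 254 1.55
over rim 3 236.50188822528852
top 46
(235, 163) [232 221 187] 39 -39 161
(236, 164) [216 185 141] 36 -42 155
(237, 165) [202 189 163] 32 -46 154
(237, 166) [209 192 163] 24 -46 165
(237, 167) [213 190 158] 20 -45 163
(236, 169) [212 174 136] 14 -40 157
(237, 170) [236 207 159] 7 -44 166
(236, 172) [234 218 182] 0 -39 162
(237, 173) [217 184 147] -6 -43 167
(237, 174) [180 147 110] -8 -42 163
(237, 175) [188 161 126] -11 -42 158
(238, 176) [217 193 157] -17 -45 162
(237, 178) [213 169 125] -24 -40 157
(238, 179) [237 207 162] -31 -44 165
(237, 181) [231 219 185] -36 -39 157
(239, 182) [209 199 173] -41 -47 155
over rim 48 242.85000716894666
```

```bash
python3 -m pendant '[[[-5,-26,-40],0,1],[[-4,-26,-50],0,1],[[0,0,-50],0,1],[[0,0,-20],0,1],[[0,0,0],0,1]]';python3 - <<'E'
from h import *
s=env.observe();R=s['tool_rot'];print(np.degrees(np.arctan2(R[1,0],R[0,0])),s['position'].round(4))
E
```

```text
time_s: 69.92
position: [0.6539, -0.267, 0.1465]
tool_rot: [[-0.856, -0.517, 0.021], [-0.518, 0.855, -0.031], [-0.002, -0.038, -0.999]]
ft_force: [0.1, 0.6, 0.2]
grip_width: 0.0851
-148.82021963968697 [ 0.6539 -0.267   0.1465]
```

```bash
python3 -m pendant '[[[1,4,-30],0,1],[[0,0,-25],0,1],[[0,0,-5],0,1],[[0,0,0],0,-1],[[0,0,-1],0,-1],[[0,0,-1],0,-1],[[0,0,-1],0,-1],[[0,0,0],0,-1],[[0,0,0],0,-1]]' 30;python3 -m pendant '[[[1,0,10],0,-1],[[1,0,30],0,-1],[[0,0,40],0,-1],[[0,0,50],0,-1],[[0,0,0],0,-1]]'
```

```text
time_s: 71.05
position: [0.6588, -0.2628, 0.0926]
tool_rot: [[-0.855, -0.518, 0.034], [-0.519, 0.854, -0.038], [-0.01, -0.05, -0.999]]
ft_force: [-0.6, 0.8, -0.3]
grip_width: 0.0131
time_s: 71.68
position: [0.661, -0.2633, 0.2297]
tool_rot: [[-0.855, -0.518, 0.037], [-0.519, 0.854, -0.041], [-0.011, -0.054, -0.998]]
ft_force: [-0.1, -0.4, -1.2]
grip_width: 0.0128
```

```bash
python3 -m pendant '[[[0,0,50],0,-1],[[0,0,50],0,-1],[[-5,20,25],-0.12,-1],[[-8,50,0],-0.12,-1],[[-8,52,0],-0.12,-1],[[-8,52,0],0,-1],[[-8,52,0],0,-1],[[-8,52,0],0,-1],[[-8,52,0],0,-1],[[-8,50,0],0,-1],[[0,0,0],0,-1],[[0,0,0],0,-1]]'; python3 sp.py
```

```text
time_s: 73.18
position: [0.5947, 0.1266, 0.3523]
tool_rot: [[-0.985, -0.17, 0.013], [-0.17, 0.984, -0.048], [-0.005, -0.05, -0.999]]
ft_force: [0.3, -0.5, -0.0]
grip_width: 0.0134
-170.2121563097539 [0.5947 0.1266 0.3523] 0.013375203029347579
side 106 dir [0.43 0.11 0.9 ] az 14.7 lo [546. 110. 267.] hi [585. 120. 349.]
top 1
```

```bash
python3 -m pendant '[[[0,0,-35],-0.05,-1],[[0,0,-35],0,-1],[[0,0,-20],0,-1],[[0,0,0],0,-1]]';python3 -m pendant '[[[0,0,-6],0,-1],[[0,0,0],0,-1]]'
```

```text
time_s: 73.78
position: [0.5959, 0.1208, 0.2599]
tool_rot: [[-0.994, -0.11, 0.012], [-0.111, 0.993, -0.049], [-0.006, -0.05, -0.999]]
ft_force: [-0.0, -1.0, 0.4]
grip_width: 0.0132
time_s: 74.03
position: [0.5967, 0.1198, 0.2552]
tool_rot: [[-0.994, -0.109, 0.014], [-0.109, 0.993, -0.049], [-0.009, -0.05, -0.999]]
ft_force: [0.8, -0.2, 0.7]
grip_width: 0.0133
```

```bash
python3 -m pendant '[[[0,3,-7],0,-1],[[0,0,-5],0,-1],[[0,0,0],0,-1]]';python3 -m pendant '[[[8,1,-5],0,-1],[[8,2,-6],0,-1],[[0,0,0],0,-1]]';python3 -m pendant '[[[7,1,-6],0,-1],[[7,1,-7],0,-1],[[0,0,0],0,-1]]'
```

```text
time_s: 74.4
position: [0.5974, 0.1231, 0.2441]
tool_rot: [[-0.994, -0.109, 0.018], [-0.109, 0.993, -0.049], [-0.012, -0.051, -0.999]]
ft_force: [-0.8, 0.5, 2.4]
grip_width: 0.0131
time_s: 74.78
position: [0.6154, 0.1272, 0.2342]
tool_rot: [[-0.994, -0.109, 0.022], [-0.11, 0.993, -0.047], [-0.016, -0.049, -0.999]]
ft_force: [-0.4, 0.9, 3.2]
grip_width: 0.0129
time_s: 75.15
position: [0.6318, 0.1289, 0.2217]
tool_rot: [[-0.994, -0.109, 0.026], [-0.11, 0.993, -0.048], [-0.021, -0.051, -0.998]]
ft_force: [1.1, 0.8, 4.0]
grip_width: 0.013
```

```bash
python3 -m pendant '[[[5,1,-8],0,-1],[[5,1,-8],0,-1],[[0,0,0],0,-1]]';python3 -m pendant '[[[5,1,-8],0,-1],[[4,0,-8],0,-1],[[0,0,0],0,-1]]'
```

```text
time_s: 75.53
position: [0.6433, 0.1305, 0.2066]
tool_rot: [[-0.994, -0.108, 0.03], [-0.11, 0.993, -0.049], [-0.025, -0.052, -0.998]]
ft_force: [1.7, 1.4, 3.2]
grip_width: 0.0132
time_s: 75.9
position: [0.6525, 0.1316, 0.1895]
tool_rot: [[-0.994, -0.108, 0.029], [-0.11, 0.993, -0.049], [-0.024, -0.052, -0.998]]
ft_force: [1.4, -0.2, 2.4]
grip_width: 0.013
```

```bash
python3 -m pendant '[[[3,0,-7],0,-1],[[0,0,0],0,-0.48],[[0,0,0],0,-0.48],[[0,0,0],0,-0.48],[[0,0,4],0,-0.48],[[0,0,30],0,-0.48],[[0,0,40],0,0],[[0,0,40],0,1],[[-40,-40,0],0,1],[[-40,-40,0],0,1],[[-40,-50,0],0,1],[[-20,-50,0],0,1]]';python3 -m pendant '[[[-20,-50,0],0,1],[[-20,-50,0],0,1],[[0,-50,0],0,1],[[0,-50,0],0,1],[[0,0,0],0,1],[[0,0,0],0,1]]'
python3 - <<'E'
from h import *
print(env.observe()['position'].round(3))
for n in('side','top'):
    im,D=viewer.get_image(n);np.savez('last_%s.npz'%n,im=im,D=D);w=cloud(n,D).reshape(-1,3);i=im.reshape(-1,3).astype(int)
    trayfit(w,.234,(.6,.083),10);handlefit(w,.24,(.6,.083))
    x=w-[.6,.0825,0];tx=x@[.984,.177,0]*1000;ty=x@[-.177,.984,0]*1000;z=w[:,2]*1000
    rd=(i[:,0]>i[:,2]+50)&(i[:,0]>i[:,1]+50);br=(i[:,0]>i[:,2]+28)&(i[:,0]>i[:,1]+9)&~rd
    for nm,c in(('red',rd),('brown',br)):
        K=np.where(c&(abs(tx)<120)&(abs(ty)<100)&(z>140)&(z<270))[0];print(n,nm,len(K))
        for k in K[::max(1,len(K)//7)]: print(divmod(int(k),512)[::-1],i[k],int(tx[k]),int(ty[k]),int(z[k]))
    m=(z>236)&(z<300)&(abs(tx)<125)&(abs(ty)<110)&(np.hypot(tx/40,ty/15)>1);print('above rim',m.sum(),z[m].max() if m.any() else 0)
    p=w[(abs(tx)<120)&(abs(ty)<100)&(abs(z-234)<9)];A=np.c_[p[:,:2]-[.6,.083],np.ones(len(p))];print('plane',np.linalg.lstsq(A,p[:,2],rcond=None)[0].round(4))
    y=(ty>20)&(ty<60)&(abs(tx)<98)&(z<200);
    for a in range(-90,100,20):
        s=y&(abs(tx-a)<10)&(z>161);print(a,s.sum(),np.percentile(z[s],[50,90]).round() if s.any() else '',end='; ')
    print()
E
```

```text
time_s: 77.4
position: [0.5132, -0.0461, 0.2964]
tool_rot: [[-0.993, -0.116, 0.025], [-0.117, 0.992, -0.046], [-0.02, -0.049, -0.999]]
ft_force: [0.4, -0.2, 0.6]
grip_width: 0.0853
time_s: 78.15
position: [0.4685, -0.2521, 0.295]
tool_rot: [[-0.993, -0.114, 0.022], [-0.115, 0.993, -0.041], [-0.017, -0.043, -0.999]]
ft_force: [0.1, 0.1, 0.2]
grip_width: 0.0855
[ 0.468 -0.252  0.295]
tray [597.   84.1  10.2] 185 1.37
handle [606.5  87.8] [54.4 22.2] 2.8 42 [607.0632   83.82755]
side red 20
(282, 137) [160  96  88] 98 54 159
(277, 138) [177  98  88] 68 37 169
(279, 138) [241  46  38] 76 35 169
(281, 138) [236  41  37] 83 33 169
(283, 138) [217  36  29] 92 33 167
(278, 139) [176  45  39] 70 32 167
(280, 139) [192  36  33] 79 32 166
(282, 139) [182  32  30] 88 33 163
(284, 139) [135  59  53] 97 33 162
(279, 140) [137  47  43] 74 31 163
side brown 13
(278, 137) [141 114 103] 86 65 156
(279, 137) [174 154 143] 90 65 155
(280, 137) [175 155 143] 93 61 156
(281, 137) [150 109 104] 96 58 158
(284, 137) [107  78  73] 99 39 167
(277, 139) [127  88  75] 66 33 167
(277, 140) [117  85  77] 64 28 16
[... 572 characters left out ...]
5  55] 85 39 169
(217, 155) [188  76  66] 81 31 164
(216, 157) [228  59  51] 71 36 171
(215, 159) [209  78  67] 62 40 171
(217, 160) [222  58  49] 57 32 173
top brown 86
(214, 151) [130  82  74] 102 42 158
(214, 159) [195 168 148] 68 46 156
(235, 164) [176 146 112] 37 -38 153
(218, 168) [219 207 180] 24 32 167
(236, 171) [168 141 107] 4 -39 162
(215, 175) [218 208 185] 0 48 156
(236, 178) [203 193 168] -24 -36 158
(237, 182) [198 180 153] -41 -38 156
above rim 164 245.03248307422706
plane [-0.0082 -0.001   0.2344]
-90 2 [162. 162.]; -70 0 ; -50 1 [161. 161.]; -30 17 [167. 175.]; -10 17 [168. 172.]; 10 19 [170. 173.]; 30 14 [168. 172.]; 50 21 [170. 174.]; 70 18 [170. 175.]; 90 14 [169. 171.];
```

```bash
python3 -c "
from h import *
s=env.observe();print(s['time_s'],s['position']);print(ticket.close_job())"
```

```text
78.25 [ 0.46862678 -0.25167252  0.29512976]
the job is handed in; nothing more can be done
None
```

The kit is packed into the three trays and the job was handed in at 78 s. I found three vials and one cup; the second cup was not visible in either view.

**Packing and stacking**
- **Vials:** all three stood upright in the single tray when measured, just before the middle tray went on.
- **Middle tray:** set half round on the single tray. It touched down at the expected height, and its rim measured about 157 to 160 mm, where 160 was expected.
- **Cup:** stands in the middle tray. Its rim measured 109 mm, as it should when standing on that floor.
- **Top tray:** set half round on the middle tray. Its rim measured about 232 to 235 mm (234 expected), tilted by less than 1%. In plan, its last fitted centre lay within about 1 mm of the middle tray's last fit.
- **Spatula and marker:** both lie flat in the top tray, one on each side of the handle.

**What went wrong on the way**
- **Vial 2, first try:** the gripper pressed on something, most likely the single tray's handle, and the wrist force read up to about 76 N. The wrist limit is 120 N, but I could not tell whether the gripper's body went over its own 40 N limit. I placed that vial at the end of the tray instead.
- **Spatula:** it slipped out of the grip once and came to rest leaning over the top tray's rim. I picked it up again and laid it flat.

**Weak spots in the last checks**
- All 16 pictures had been used, so I checked the marker and the final spatula position by depth and colour readings only.
- A few top-view readings just above the rim reached 245 mm. I took them as noise.
- I did not re-measure the vials or cup once they were covered.
- I did not re-measure the petri dish, timer or screwdriver at the end. I never steered the arm to them.

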